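# Load a mounted quartz blank under the engraving spindle and start it

## Robot

A 6-joint arm with a two-finger parallel gripper is mounted at the origin on the work surface. World frame = base frame: x ahead of the robot, y to its left, z up, the work surface at z = 0. Lengths are in m, angles in degrees, forces in N, time in s.
With the tool pointing down it reaches from about 0.35 to 0.875 m from the base axis. Payload 4.2 kg.
Tool frame: the origin (TCP) lies at the very end of the fingers, on their centre line; the grasp point (between the pads) lies 19 mm behind it (r.grip_point_offset is the distance from the TCP to the grasp point, in m); z points along the fingers, y is the direction in which the jaws open and shut (so a half turn about z gives the same grasp; the last joint's range is limited). The gripper opens to 87 mm and grips with 3 to 60 N. Pads are 19 mm wide; open, the fingers measure 117 mm over their backs; the gripper's body (75 mm by 190 mm) begins 51 mm behind the grasp point.
Start: joints at [-49.125, 22.042, 0.453, 0, -68.411, -14.817], TCP at [0.275, -0.561, 0.223] pointing down, gripper open.
Joint ranges: [-179.83, 179.83], [-69.29, 118.12], [-61.27, 80.66], [-181.25, 117.63], [-171.15, -9.14], [-177.46, 177.46]. Speed limits (degrees/s): [159.86, 159.86, 180, 180, 180, 180].

## Interface

Orientations are given as a 3x3 rotation matrix whose columns are the frame's x, y, z axes.
In Python, from station import sense, optics, r gives the robot as it stands. The module is installed in compiled form; this text tells all that it offers.
- The arm moves only by the tool servo_tool, never from a script. Its argument "deltas" is a list of rows, each an object with "slide": the shift along the tool's x, y, z in units of 25 mm (1.0 is 25 mm), a list of three; "spin": the turn about the tool's z in units of 8 degrees (1.0 is 8 degrees). A call has 1 to 10 rows; each row shifts and turns the pose as measured when the row begins, along the tool's axes as they then stand; what a row does not reach is not made up. A row lasts 1/10 s, in which the tool goes at most 50 mm and 8.59 degrees, less where a joint would pass 70% of its speed; a pose out of reach is approached as far as the arm can. A call is refused whole if a number of a shift passes 1 or a number of a turn 1, either way. A call with a gripper value outside its range is refused whole. "gripper" is the closure in counts, from 0 (fully open) to 255 (shut), set as the call begins (left out, the last holds). The fingers move at their own pace and stop on an object; the grip force is fixed at half the most. Time passes only in rows, so rows that do not move let the fingers close. It gives the time, the measured TCP pose, the force and the opening at its end, in the units of the state.
- sense(): the state, without advancing time (a new reading comes with each control period).
- optics.capture(name): name is "side" or "top" or "wrist"; returns a dict with "frame" (384x512x3 uint8, red, green, blue), "camera_matrix" (3x3 intrinsics, pixels), "eye" and "rotation" of the camera in the world. Camera axes: x right, y down, z forward; pixel columns grow to the right and rows downward; lengths in m; the calibration is good to about 2 mm. The wrist camera is an equidistant fisheye: a pixel r from the principal point sees the ray r / f radians off the axis. A picture is of the moment at which its call begins. There is no depth.
- r.finish_job(): hands the job in, once; it reports no verdict.
The state is a dict: "time_s": time; "joints": joint angles; "joint_velocities": joint speeds; "effort": joint torques, N m; "tcp_pos": TCP position; "ee_rot": TCP orientation; "wrist_force": force on the tool from outside, world axes, zero at the start; "moment": the same for the moment, N m; "gripper_width": opening from 0.0 (shut) to 1.0 (fully open).
Only numpy, scipy, OpenCV 4.12 (cv2) and the standard library are available. Lean on these libraries where they do the work, as an engineer would, in place of code of your own. Each camera call takes 0.05 s, during which the arm holds its last target.

## Task

Lift the board that carries the quartz blank off the top of the pile in the rack, by the stone, and set it down on the bench in front of the spindle bay (never let it drop), then let go of it. Take it again by its tongue and slide it between the bay's guides until it is fully home against the back stop; only then press the start button on the control box fully down and let it come back up. Leave the spare boards in the rack and everything else on the bench where it is.

Things in the scene. Friction and masses are not known exactly. Their poses are not given: they have to be found in the camera images.
- blank_board: The mounted blank, 0.35 to 0.6 kg: a plywood paddle, 16 mm thick: a rectangle 110 (x) x 100 (y) mm with a flat tongue 30 mm wide running on towards -x (x from -55 to -110 mm). Origin: centre of the rectangle's underside, z up. Starts as the top one of three boards, underside 38 mm up, in line with the rack. A pale quartz block is cemented on its middle (point stone).
- stone (a point): Middle of the quartz block on the mounted blank, 40 mm above the board's underside. Block 70 mm (board's x) x 44 mm (y); upright sides from 16 to 50 mm above the underside, a smaller cap up to 58 mm. Grip it across its 44 mm, along the board's y.
- tongue (a point): Where to take the mounted blank by its tongue: 86 mm from the board's origin towards its -x, at mid thickness (8 mm above the underside). Grip across its 30 mm, along the board's y.
- spare_low: Bottom board of the pile: the same plywood paddle as the mounted blank, but bare, with no stone. Origin: centre of the rectangle's underside. Leave it in the rack.
- spare_mid: Middle board of the pile, the same bare paddle. Origin: centre of the rectangle's underside. Leave it in the rack.
- rack: Fixed metal stacking rack; origin on the bench under the middle of the pile, x axis = the boards' x (tongues point to -x). Base plate 6 mm thick, x from -120 to +80 mm, 140 mm wide. Two posts 61 mm high stand just behind the boards (x from 59 to 71 mm).
- rack_cheeks (a point): Midway between the tops of the rack's two upright cheeks, 84 mm above the bench. They stand close either side of the tongues (rack's x from -105 to -62 mm, y from 19 to 46 mm each side), so fingers do not fit beside a tongue there. Lift the board straight up until its underside is above this height.
- bay: Fixed spindle bay, open in front. Origin on the bench = the board's origin when home; x points inwards (board and bay axes parallel, tongue trailing to -x). No floor: the board slides on the bench. Guides 22 mm high, inner faces y = +-53 mm, x from -25 to 55 mm; flares widen the mouth to about +-70 mm at x = -52 mm. Back stop, face at x = 55 mm, 30 mm high, meets the board's edge when home.
- bay_bridge (a point): Middle of the underside of the grey bridge over the bay, 105 mm up; the bridge is 46 mm deep (bay's x from 12 to 58 mm), 190 mm wide, top 129 mm up, and carries a motor whose top is 195 mm up; a tool tip hangs down to 80 mm. So there is no room to carry the board in by the stone.
- bay_front (a point): Point on the bench in front of the bay (115 mm before home, on its centre line): a free place to set the board down, its origin here, its axes parallel to the bay's.
- control_box: Fixed white control box 150 (x) x 120 (y) x 52 mm; origin at the centre of its underside. On its top: the start button at x = -30, y = 0 mm and a fixed rotary knob (26 mm across, top 77 mm above the bench) at x = 45, y = 25 mm.
- start_top (a point): Centre of the top of the start button's cap: a round black push button 40 mm across, in a grey housing on top of the control box. It is pressed straight down and this point goes down with it.
- start (a joint): Travel of the start button in m: 0 = up, 0.008 = fully down. A spring returns it; holding it fully down takes about 5 N.
- torch: Bystander: brass inspection torch 130 mm long, lying, 40 mm head. Origin: centre of its underside. Leave it alone.
- brush: Bystander: hand brush lying on the bench. Origin: centre of its underside. Leave it alone.
- paste_jar: Bystander: closed white jar, 60 mm across, 55 mm high. Origin: centre of its underside. Leave it alone.
- rough_stone: Bystander: loose rough quartz stone 70 x 50 x 44 mm, not on a board. Origin: centre of its underside. Leave it alone.
- file: Bystander: file with a wooden handle, 200 mm long, lying. Origin: centre of its underside. Leave it alone.
Mind the look-alikes: they are no part of the job. What is shaped like the bay but green is not meant.

How it is judged (in metres and radians):
On the way, in this order (a step that is already met when the one before it is completed fails the run):
1. the board is lifted clear of the pile, held by the stone (x of the grasp point in the frame of blank_board above -0.055 m and height (world z) of blank_board above 0.085 m and contact force between the fingers and blank_board above 0.5 N), for 0.1 s.
2. it lies flat on the bench in front of the bay (origin within 250 mm of home, at least 40 mm short of it) and is let go (height (world z) of blank_board below 0.006 m and horizontal distance between blank_board and bay below 0.25 m and x of blank_board in the frame of bay below -0.04 m and contact force between the fingers and blank_board below 0.05 N), for 0.2 s.
3. the fingers take it by the tongue, still short of home (contact force between the fingers and blank_board above 0.5 N and x of the grasp point in the frame of blank_board below -0.055 m and x of blank_board in the frame of bay below -0.02 m), for 0.1 s.
4. the board is home against the back stop (x of blank_board in the frame of bay between -0.005 and 0.006 m and horizontal distance between blank_board and bay below 0.01 m and height (world z) of blank_board below 0.006 m and angle between blank_board's own z axis and vertical below 0.06 rad and angle between the x axis of blank_board and the x axis of bay, either way round below 0.08 rad), for 0.2 s.
5. the start button is pressed fully down (value of joint start above 0.0068 m), for 0.05 s.
At the end, for the whole second after the job is handed in: The board with the stone lies flat in the bay, within 5 mm of the back stop and in line with the bay within 0.08 rad, at rest and let go; the start button has been pressed down past 6.8 of its 8 mm after that and is back up (under 1.5 mm) (all of step 4 and contact force between the fingers and blank_board below 0.05 N and linear speed of blank_board below 0.02 m/s and value of joint start below 0.0015 m); the robot touches nothing.
It fails at once if the start button is pressed (over 4 mm) before the board is home (value of joint start above 0.004 m and not (x of blank_board in the frame of bay between -0.005 and 0.006 m and horizontal distance between blank_board and bay below 0.01 m and height (world z) of blank_board below 0.006 m and angle between blank_board's own z axis and vertical below 0.06 rad and angle between the x axis of blank_board and the x axis of bay, either way round below 0.08 rad)).
It fails at once if the board is let go above the bench away from the rack (dropped) (contact force between the fingers and blank_board below 0.01 N and height (world z) of blank_board above 0.012 m and horizontal distance between blank_board and rack above 0.09 m).
It fails at once if a spare board is shifted by more than 20 mm (distance of any of spare_low, spare_mid from where it was at the start of the episode above 0.02 m).
It fails at once if something else on the bench is shifted by more than 30 mm or knocked over (distance of any of torch, brush, paste_jar, rough_stone, file from where it was at the start of the episode above 0.03 m or angle between any of torch, brush, paste_jar, rough_stone, file's own z axis and vertical above 0.5 rad).
It also fails if it takes over 72 s, if anything falls off the work surface, if the arm or the gripper's body presses on something with over 40 N, if the wrist force passes 120 N, or if a joint passes its speed limit or range.

## Working session

There is one attempt and no reset: what is moved stays moved. The work goes in short steps, Python scripts to look and compute and a tool call to move; the robot and the scene stay as the last step left them, time stands still between calls to the robot, and variables do not carry over. Pictures are saved under pics/ and viewed, and the job is handed in when it is done.

Besides the shell and the picture viewer there is one more tool, called after ">>>" as name(argument=value, ...) on one line, values as JSON. servo_tool: Moves the arm, as the interface text tells. Its arguments: {"type":"object","properties":{"deltas":{"type":"array"},"gripper":{"type":"number"}},"required":["deltas"]}

```bash
mkdir -p pics; ls
python3 - <<'E'
from station import sense, optics, r
import cv2
s=sense()
print(s)
for n in("side","top","wrist"):
    c=optics.capture(n); cv2.imwrite(f"pics/{n}0.png",c["frame"][:,:,::-1]); print(n,c["camera_matrix"],c["eye"],c["rotation"])
E
```

```text
pics
{'time_s': 0.0, 'joints': array([-4.91257392e+01,  2.20899817e+01,  3.78243318e-01, -2.69558488e-02,
       -6.84122325e+01, -1.48161108e+01]), 'joint_velocities': array([ 0.10874893,  0.08146814, -0.04356788, -0.03098575, -0.05147953,
        0.04682967]), 'effort': array([ 8.24480449e-04, -3.90664530e+01,  1.87407267e+01,  4.21975806e+00,
        1.09693818e-02, -1.86603183e-04]), 'tcp_pos': array([ 0.27428052, -0.56091348,  0.22146261]), 'ee_rot': array([[-8.98424838e-01, -4.39125987e-01, -1.08511203e-03],
       [-4.39127308e-01,  8.98422791e-01,  1.92232550e-03],
       [ 1.30746296e-04,  2.20356730e-03, -9.99997564e-01]]), 'wrist_force': array([-0.04513141,  0.14955517, -0.19223322]), 'moment': array([ 0.01270549, -0.02208149,  0.01171341]), 'gripper_width': 1.0003709261637161}
side [[450.07457878   0.         255.40722614]
 [  0.         450.07457878 185.30914353]
 [  0.           0.           1.        ]] [0.21063639 1.0736506  0.85577212] [[-0.96495033 -0.14903763  0.21600613]
 [-0.26236117  0.52865226 -0.8072753 ]
 [ 0.00612227 -0.83565219 -0.54922486]]
top [[359.29882256   0.         253.2499114 ]
 [  0.         359.29882256 186.24716323]
 [  0.           0.           1.        ]] [ 0.29201852 -0.07360169  1.27069729] [[-0.02423662 -0.98261913  0.18404408]
 [-0.99955     0.02707337  0.01291592]
 [-0.01767413 -0.18364822 -0.98283313]]
wrist [[297.31863964   0.         257.22766092]
 [  0.         297.31863964 186.90919922]
 [  0.           0.           1.        ]] [ 0.21524929 -0.5899365   0.384516  ] [[-0.43907025  0.87178888  0.21725899]
 [ 0.89844984  0.42542406  0.10863823]
 [ 0.0022824   0.24289611 -0.97004962]]
```

View pics/top0.png

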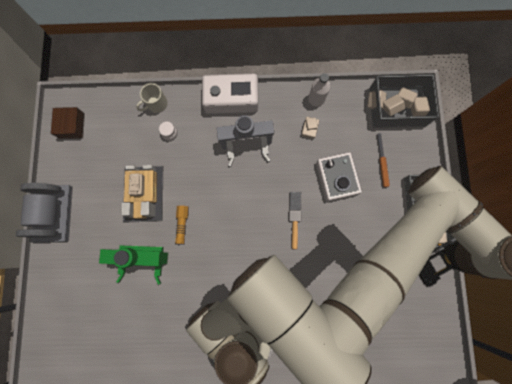

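View pics/side0.png

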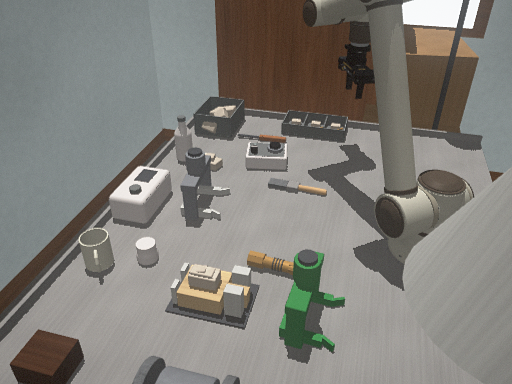

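View pics/wrist0.png

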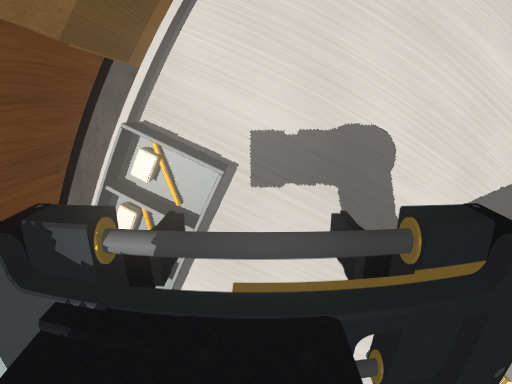

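```bash
cat > h.py <<'E'
import numpy as np, cv2
from station import sense, optics, r
def load(n):
    return optics.capture(n)
def ray(c,u,v):
    K=c["camera_matrix"]; d=np.array([(u-K[0,2])/K[0,0],(v-K[1,2])/K[1,1],1.]); return np.array(c["rotation"])@d
def onz(c,u,v,z):
    d=ray(c,u,v); e=np.array(c["eye"]); return e+d*(z-e[2])/d[2]
def proj(c,p):
    q=np.array(c["rotation"]).T@(np.array(p)-c["eye"]); K=c["camera_matrix"]; return K[0,0]*q[0]/q[2]+K[0,2],K[1,1]*q[1]/q[2]+K[1,2]
def crop(c,u0,v0,u1,v1,k,name):
    im=c["frame"][v0:v1,u0:u1,::-1]; im=cv2.resize(im,None,fx=k,fy=k,interpolation=cv2.INTER_CUBIC)
    for u in range((u0+9)//10*10,u1,10):
        cv2.putText(im,str(u),(int((u-u0)*k),8),0,.3,(0,255,255),1); cv2.line(im,(int((u-u0+.5)*k),10),(int((u-u0+.5)*k),14),(0,255,255),1)
    for v in range((v0+9)//10*10,v1,10):
        cv2.putText(im,str(v),(0,int((v-v0+.5)*k)),0,.3,(0,255,255),1)
    cv2.imwrite(name,im)
E
python3 - <<'E'
from h import *
c=load("top")
import pickle; pickle.dump(c,open("top.pkl","wb"))
crop(c,90,150,190,230,8,"pics/t_rack.png")
crop(c,190,70,290,170,6,"pics/t_bay.png")
crop(c,300,130,400,210,8,"pics/t_box.png")
c=load("side"); pickle.dump(c,open("side.pkl","wb"))
crop(c,90,120,330,320,3,"pics/s_a.png")
E
```

```text
(no output)
```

View pics/t_rack.png

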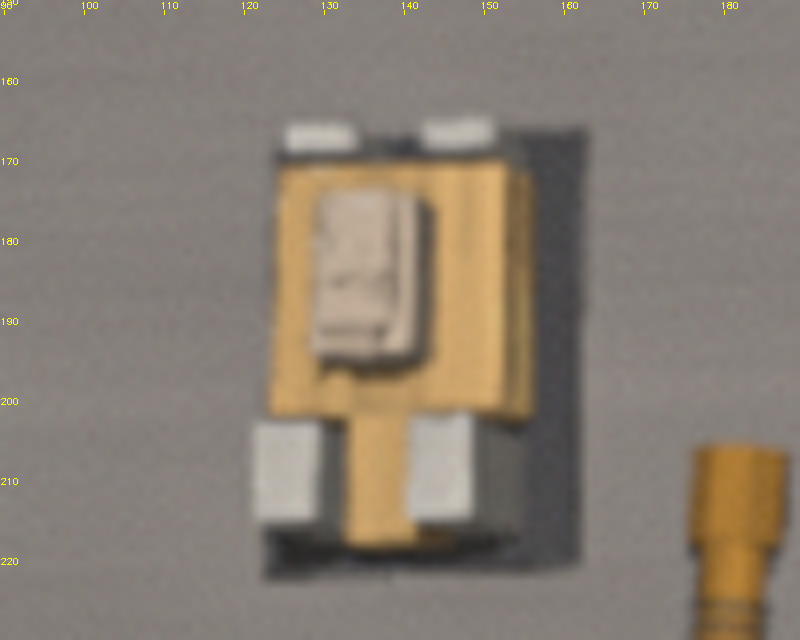

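View pics/t_bay.png

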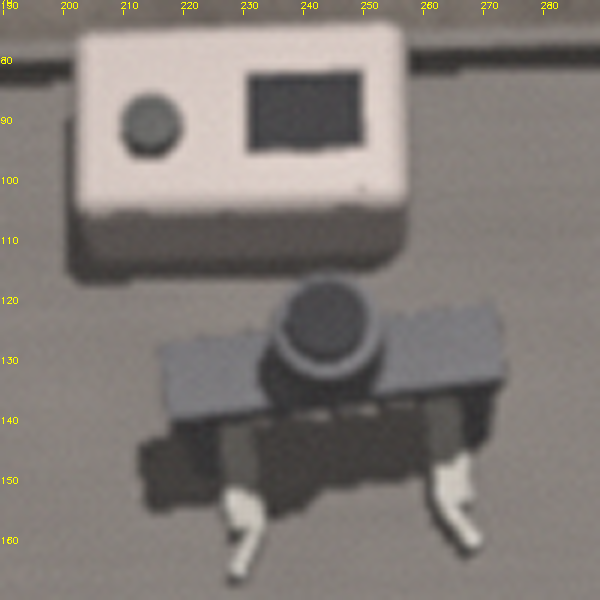

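View pics/t_box.png

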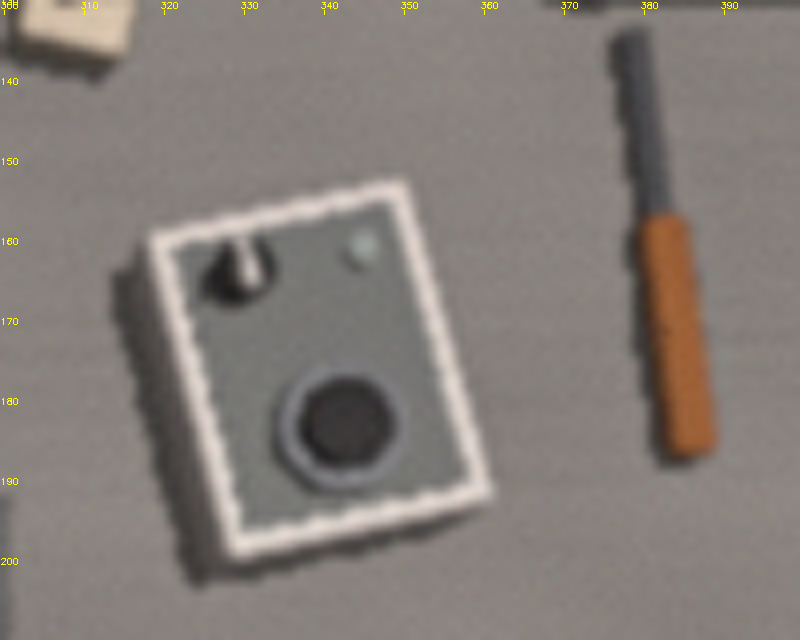

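View pics/s_a.png

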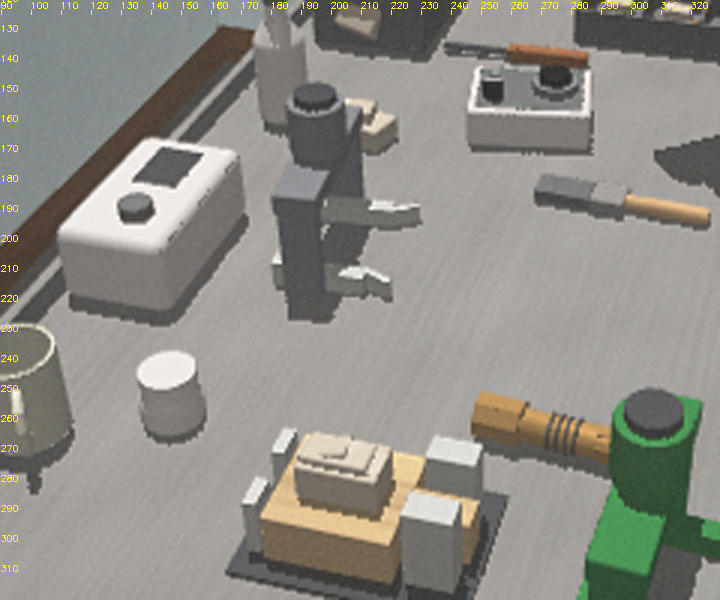

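Run:
```python
from h import *
import pickle
c=pickle.load(open("top.pkl","rb")); 
def P(l,x,y,k,u0,v0,z):
    p=onz(c,u0+x/k-.5,v0+y/k-.5,z); print(l,p[:2].round(4)); return p[:2]
print("rack")
R=lambda l,x,y,z:P(l,x,y,8,90,150,z)
b=[R("base",*q,.006) for q in((587,128),(582,568),(262,578))]
print("size",np.linalg.norm(b[0]-b[1]),np.linalg.norm(b[2]-b[1]))
t=[R("board",*q,.054) for q in((282,165),(508,165),(502,414),(268,414))]
m=np.mean(t,0);print("mean",m, [np.linalg.norm(t[i]-t[i-1]) for i in range(4)])
ch=[R("cheek",*q,.084) for q in((254,422),(320,422),(320,522),(254,522),(413,412),(474,412),(474,520),(410,520))]
po=[R("post",*q,.061) for q in((287,125),(356,125),(356,150),(287,150),(425,119),(494,117),(492,147),(422,150))]
ton=[R("tongue",*q,.054) for q in((348,545),(418,545))]
print("ch",np.mean(ch[:4],0),np.mean(ch[4:],0),"post",np.mean(po[:4],0),np.mean(po[4:],0))
S=[R("stone50",*q,.088) for q in((418,200),(418,350),(312,355))]
S=[R("cap",*q,.096) for q in((325,190),(396,190),(390,346),(318,350))]; print(np.mean(S,0))
B=lambda l,x,y,z:P(l,x,y,6,190,70,z)
print("bay")
br=[B("bridge",*q,.129) for q in((158,350),(500,305),(503,378),(175,418))]
print([np.linalg.norm(br[i]-br[i-1]) for i in range(4)])
print("motor",B("m",327,325,.195))
fl=[B("g",*q,.022) for q in((225,492),(243,578),(264,518),(262,540),(430,457),(468,455),(480,543),(437,500))]
C=lambda l,x,y,z:P(l,x,y,8,300,130,z)
print("box")
bx=[C("c",*q,.052) for q in((150,232),(405,182),(490,495),(235,558))]
print(np.mean(bx,0),[np.linalg.norm(bx[i]-bx[i-1]) for i in range(4)])
C("btn",348,422,.075);C("hous",340,428,.06)
```

```text
rack
base [0.6146 0.2698]
base [0.4146 0.2676]
base [0.4138 0.4097]
size 0.2000758377865127 0.14208360597964825
board [0.5896 0.3903]
board [0.5868 0.291 ]
board [0.477  0.2906]
board [0.4797 0.3918]
mean [0.53325611 0.3409249 ] [np.float64(0.1098889677447396), np.float64(0.09931677516772489), np.float64(0.10977233767754296), np.float64(0.10117400411000277)]
cheek [0.4718 0.386 ]
cheek [0.4711 0.3582]
cheek [0.429  0.3565]
cheek [0.4297 0.3842]
cheek [0.4743 0.3192]
cheek [0.4736 0.2935]
cheek [0.4282 0.2921]
cheek [0.4289 0.3189]
post [0.6057 0.3862]
post [0.6048 0.3559]
post [0.5936 0.3555]
post [0.5945 0.3857]
post [0.6067 0.3258]
post [0.6067 0.2956]
post [0.5933 0.2961]
post [0.5928 0.3267]
tongue [0.4223 0.355 ]
tongue [0.4215 0.325 ]
ch [0.45042113 0.37125325] [0.45122603 0.30590417] post [0.59968033 0.37084381] [0.59987626 0.31106158]
stone50 [0.5644 0.3187]
stone50 [0.4999 0.3166]
stone50 [0.499  0.3612]
cap [0.568  0.3556]
cap [0.5671 0.3255]
cap [0.5005 0.3257]
cap [0.4996 0.3559]
[0.53380441 0.34068771]
bay
bridge [0.7077 0.0616]
bridge [ 0.7282 -0.1295]
bridge [ 0.6856 -0.1297]
bridge [0.6679 0.0523]
[np.float64(0.04083351687036771), np.float64(0.1921739176295583), np.float64(0.04261067095106969), np.float64(0.18291220759640464)]
m [ 0.6947 -0.0352]
motor [ 0.69474618 -0.03519451]
g [0.6559 0.0344]
g [0.6024 0.0242]
g [0.639  0.0111]
g [0.6255 0.0125]
g [ 0.6741 -0.0894]
g [ 0.6747 -0.1123]
g [ 0.6199 -0.1177]
g [ 0.6472 -0.0928]
box
c [ 0.6125 -0.2868]
c [ 0.6318 -0.3991]
c [ 0.4922 -0.4251]
c [ 0.468  -0.3147]
[ 0.55110957 -0.35642753] [np.float64(0.14718694269250945), np.float64(0.11398025096690624), np.float64(0.1419377890891625), np.float64(0.11304415406892318)]
btn [ 0.5213 -0.3613]
hous [ 0.5217 -0.3613]
```

>>> servo_tool(deltas=[{"slide": [0,0,0],"spin": 1.0},{"slide": [0,0,0],"spin": 1.0},{"slide": [0,0,0],"spin": 1.0},{"slide": [0,0,0],"spin": 0.2}])

```text
time_s: 0.65
tcp_pos: [0.2742, -0.5608, 0.2211]
ee_rot: [[-1.0, 0.011, -0.001], [0.011, 1.0, 0.002], [0.001, 0.002, -1.0]]
wrist_force: [1.0, 0.3, 0.1]
gripper_width: 1.0
```

>>> servo_tool(deltas=[{"slide": [-1,1,0],"spin": 0},{"slide": [-1,1,0],"spin": 0},{"slide": [-1,1,0],"spin": 0},{"slide": [-1,1,0],"spin": 0},{"slide": [-1,1,0],"spin": 0},{"slide": [-1,1,0],"spin": 0},{"slide": [-1,1,0],"spin": 0},{"slide": [-1,1,0],"spin": 0},{"slide": [-1,1,0],"spin": 0},{"slide": [0,1,0],"spin": 0}])

```text
time_s: 1.65
tcp_pos: [0.5099, -0.3071, 0.2191]
ee_rot: [[-1.0, 0.019, -0.003], [0.019, 1.0, 0.004], [0.003, 0.003, -1.0]]
wrist_force: [-1.4, 0.0, -0.5]
gripper_width: 0.999
```

>>> servo_tool(deltas=[{"slide": [0,1,0],"spin": 0},{"slide": [0,1,0],"spin": 0},{"slide": [0,1,0],"spin": 0},{"slide": [0,1,0],"spin": 0},{"slide": [0,1,0],"spin": 0},{"slide": [0,1,0],"spin": 0},{"slide": [0,1,0],"spin": 0},{"slide": [0,1,0],"spin": 0},{"slide": [0,1,0],"spin": 0},{"slide": [0,1,0],"spin": 0}])

```text
time_s: 2.65
tcp_pos: [0.5141, -0.0458, 0.2188]
ee_rot: [[-1.0, 0.018, -0.004], [0.018, 1.0, 0.005], [0.004, 0.005, -1.0]]
wrist_force: [0.5, -0.5, -0.3]
gripper_width: 1.0
```

Run:
```python
from h import *
import pickle
c=load("wrist"); s=sense(); pickle.dump(c,open("w_bay.pkl","wb")); cv2.imwrite("pics/w_bay.png",c["frame"][:,:,::-1]); print(s["tcp_pos"],c["eye"])
```

```text
[ 0.51440901 -0.04334505  0.21887534] [ 0.44888567 -0.04502438  0.38204288]
```

View pics/w_bay.png

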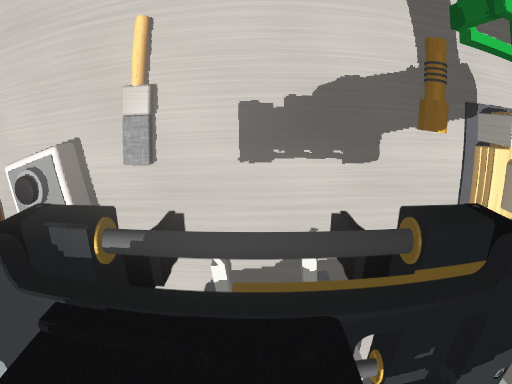

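Run:
```python
from h import *
import pickle
c=pickle.load(open("side.pkl","rb")); crop(c,165,140,245,220,8,"pics/s_bay.png")
c=pickle.load(open("top.pkl","rb")); crop(c,220,130,275,172,14,"pics/t_bay2.png")
```

```text
(no output)
```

View pics/s_bay.png

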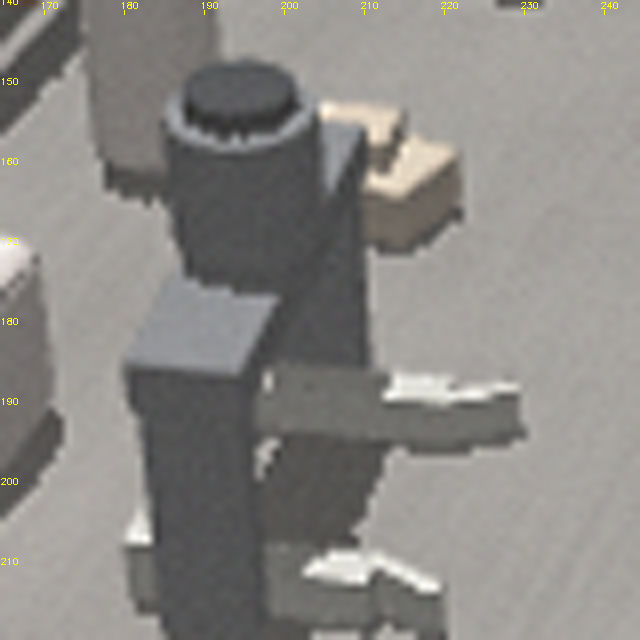

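View pics/t_bay2.png

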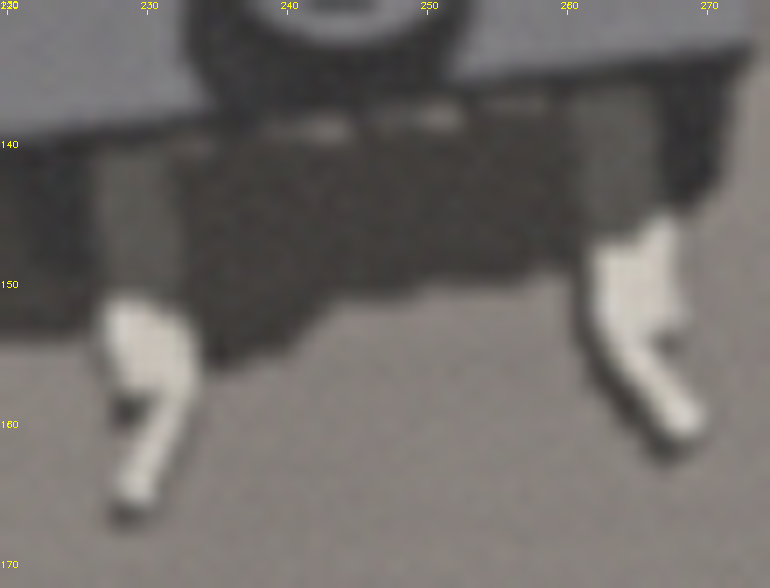

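>>> servo_tool(deltas=[{"slide": [0,1,0],"spin": -0.2},{"slide": [0,1,0],"spin": 0},{"slide": [0,1,0],"spin": 0},{"slide": [0,1,0],"spin": 0},{"slide": [0,1,0],"spin": 0},{"slide": [0,1,0],"spin": 0},{"slide": [0,1,0],"spin": 0},{"slide": [0,1,0],"spin": 0},{"slide": [0,1,0],"spin": 0},{"slide": [0,1,0],"spin": 0}])

```text
time_s: 3.7
tcp_pos: [0.5106, 0.2147, 0.2205]
ee_rot: [[-1.0, -0.012, -0.004], [-0.012, 1.0, 0.006], [0.004, 0.006, -1.0]]
wrist_force: [1.6, -0.1, -0.5]
gripper_width: 0.998
```

Run:
```python
from h import *
import pickle
c=pickle.load(open("top.pkl","rb")); 
def P(l,x,y,z):
    p=onz(c,220+x/14-.5,130+y/14-.5,z); print(l,p[:2].round(4)); return p[:2]
a=P("Lin back",182,170,.022);b=P("Lin front",198,335,.022)
d=P("Rin back",580,110,.022);e=P("Rin front",590,245,.022)
for p,q in((b,a),(e,d)): print("yaw",np.degrees(np.arctan2(*(p-q)[::-1]*-1)))
P("Lout front",108,392,.022);P("Rout front",683,322,.022)
t1=P("Ltip",138,503,.022);t2=P("Rtip",690,428,.022)
th=np.radians(6);X=np.array([np.cos(th),np.sin(th)]);Y=np.array([-X[1],X[0]])
for o in ([.662,-.040],[.665,-.039]):
  o=np.array(o)
  for n,p in zip("Lb Lf Rb Rf Lt Rt".split(),(a,b,d,e,t1,t2)): print(n,((p-o)@X*1e3).round(1),((p-o)@Y*1e3).round(1))
# side
s=pickle.load(open("side.pkl","rb"))
def S(l,x,y,z):
    p=onz(s,165+x/8-.5,140+y/8-.5,z)[:2]; print(l,p.round(4),((p-o)@X*1e3).round(1),((p-o)@Y*1e3).round(1))
S("Rtip",520,385,.022);S("Ltip",441,588,.022);S("Routfront",455,398,.022);S("R guide/br",385,402,.022)
S("bridge FL top",240,372,.129);S("bridge BL top",128,362,.129);S("bridge FR top",362,130,.129)
T=lambda l,x,y:print(l,[(v*1e3).round(1) for v in [(onz(c,190+x/6-.5,70+y/6-.5,.129)[:2]-o)@X,(onz(c,190+x/6-.5,70+y/6-.5,.129)[:2]-o)@Y]])
T("BL",158,350);T("BR",497,305);T("FR",503,378);T("FL",175,420)
```

```text
Lin back [0.6923 0.014 ]
Lin front [0.648  0.0105]
Rin back [ 0.7054 -0.0894]
Rin front [ 0.669 -0.091]
yaw 4.5360676955537
yaw 2.443784847165943
Lout front [0.6335 0.0338]
Rout front [ 0.6478 -0.1142]
Ltip [0.604  0.0265]
Rtip [ 0.6197 -0.1151]
Lb 35.8 50.5
Lf -8.7 51.7
Rb 38.0 -53.7
Rf 1.7 -51.4
Lt -50.8 72.2
Rt -49.9 -70.3
Lb 32.7 49.9
Lf -11.7 51.0
Rb 34.9 -54.4
Rf -1.4 -52.1
Lt -53.8 71.5
Rt -53.0 -71.0
Rtip [ 0.6183 -0.1147] -54.4 -70.4
Ltip [0.6039 0.028 ] -53.7 73.0
Routfront [ 0.6412 -0.0981] -29.8 -56.3
R guide/br [ 0.6682 -0.0874] -1.9 -48.5
bridge FL top [0.6672 0.0574] 12.3 95.6
bridge BL top [0.7092 0.0623] 54.6 96.1
bridge FR top [ 0.6859 -0.1236] 12.0 -86.3
BL [np.float64(53.0), np.float64(95.5)]
BR [np.float64(53.6), np.float64(-95.0)]
FR [np.float64(11.0), np.float64(-92.4)]
FL [np.float64(11.3), np.float64(90.7)]
```

>>> servo_tool(deltas=[{"slide": [-0.5,1,0],"spin": 0},{"slide": [-0.5,1,0],"spin": 0},{"slide": [0,1,0],"spin": 0},{"slide": [0,1,0],"spin": 0},{"slide": [0,0.8,0],"spin": 0},{"slide": [0,0,0],"spin": 0},{"slide": [0,0,0],"spin": 0}])

```text
time_s: 4.4
tcp_pos: [0.534, 0.342, 0.2196]
ee_rot: [[-1.0, -0.015, -0.006], [-0.015, 1.0, 0.005], [0.005, 0.005, -1.0]]
wrist_force: [0.2, -0.2, -0.3]
gripper_width: 1.0
```

Run:
```python
from h import *
import pickle
c=load("wrist"); s=sense(); cv2.imwrite("pics/w_r1.png",c["frame"][:,:,::-1]); print(s["tcp_pos"],s["ee_rot"].round(4),s["wrist_force"])
c=load("top"); crop(c,80,120,220,240,5,"pics/t_r1.png")
c=load("side"); crop(c,130,180,290,330,4,"pics/s_r1.png")
```

```text
[0.5340072  0.34184148 0.21951031] [[-0.9999 -0.0152 -0.0056]
 [-0.0152  0.9999  0.0048]
 [ 0.0055  0.0049 -1.    ]] [ 0.11106242  0.3443213  -1.0087399 ]
```

View pics/w_r1.png

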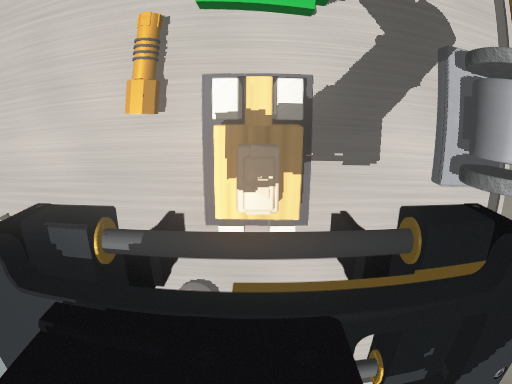

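View pics/s_r1.png

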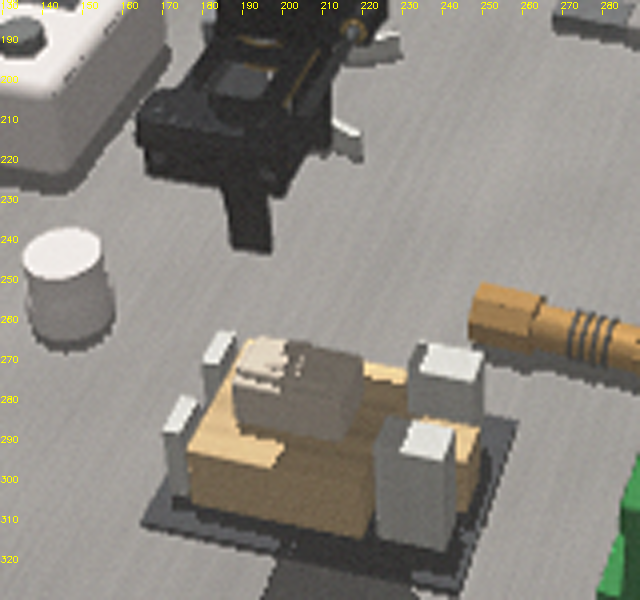

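>>> servo_tool(deltas=[{"slide": [0,-0.05,1],"spin": 0},{"slide": [0,0,1],"spin": 0},{"slide": [0,0,1],"spin": 0},{"slide": [0,0,1],"spin": 0},{"slide": [0,0,1],"spin": 0},{"slide": [0,0,0.6],"spin": 0},{"slide": [0,0,0.3],"spin": 0},{"slide": [0,0,0],"spin": 0}])

```text
time_s: 5.35
tcp_pos: [0.5365, 0.3349, 0.0725]
ee_rot: [[-1.0, -0.007, 0.001], [-0.007, 1.0, 0.01], [-0.001, 0.01, -1.0]]
wrist_force: [-0.3, -1.5, 0.7]
gripper_width: 1.001
```

>>> servo_tool(deltas=[{"slide": [0.05,0.22,0.25],"spin": 0},{"slide": [0,0,0.2],"spin": 0},{"slide": [0,0,0],"spin": 0},{"slide": [0,0,0],"spin": 0}])

```text
time_s: 5.75
tcp_pos: [0.5368, 0.3419, 0.0637]
ee_rot: [[-1.0, -0.007, 0.005], [-0.007, 1.0, 0.013], [-0.005, 0.013, -1.0]]
wrist_force: [0.5, 0.5, 0.0]
gripper_width: 0.999
```

Run:
```python
from h import *
for i in range(2):
    c=load("wrist");s=sense(); print(s["tcp_pos"],s["ee_rot"][:,2],s["wrist_force"])
cv2.imwrite("pics/w_r2.png",c["frame"][:,:,::-1])
c=load("side"); crop(c,130,180,290,330,4,"pics/s_r2.png")
```

```text
[0.53676196 0.34184455 0.06372457] [ 0.00529609  0.01343225 -0.99989576] [ 0.40792613  0.31685538 -0.72389925]
[0.53673056 0.3417943  0.06371224] [ 0.00524885  0.01341825 -0.99989619] [-0.28231694  0.09782581  0.47057021]
```

View pics/w_r2.png

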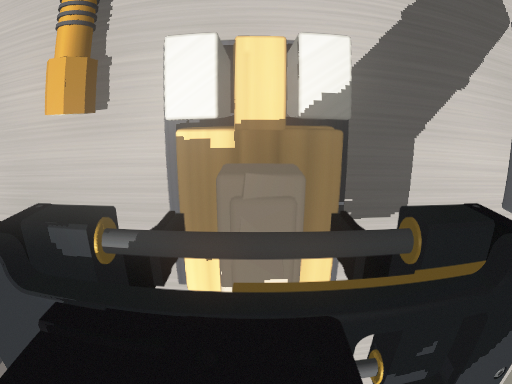

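View pics/s_r2.png

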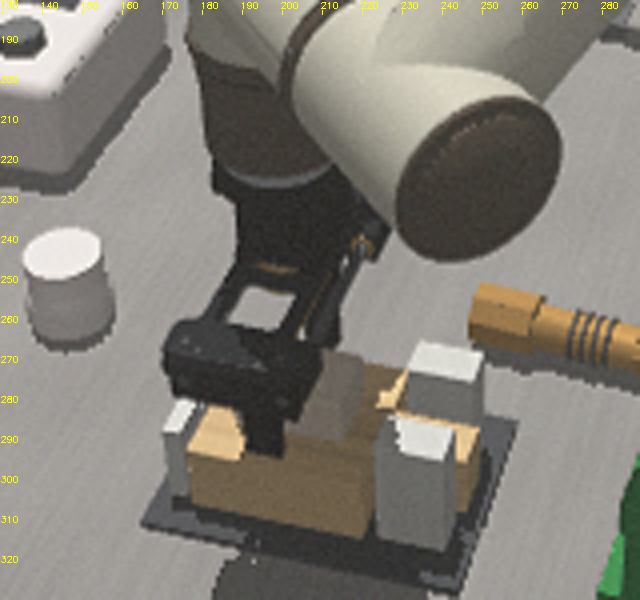

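>>> servo_tool(deltas=[{"slide": [0.04,0,0.2],"spin": 0},{"slide": [0,0,0],"spin": 0}])

```text
time_s: 6.1
tcp_pos: [0.5357, 0.3419, 0.0587]
ee_rot: [[-1.0, -0.006, 0.006], [-0.006, 1.0, 0.014], [-0.006, 0.014, -1.0]]
wrist_force: [-0.6, -0.3, -0.5]
gripper_width: 1.004
```

>>> servo_tool(deltas=[{"slide": [0,0,0],"spin": 0},{"slide": [0,0,0],"spin": 0},{"slide": [0,0,0],"spin": 0},{"slide": [0,0,0],"spin": 0},{"slide": [0,0,0],"spin": 0},{"slide": [0,0,0],"spin": 0}], gripper=255)

```text
time_s: 6.7
tcp_pos: [0.5358, 0.3419, 0.0587]
ee_rot: [[-1.0, -0.006, 0.006], [-0.006, 1.0, 0.014], [-0.006, 0.014, -1.0]]
wrist_force: [-1.1, 0.3, 0.5]
gripper_width: 0.539
```

>>> servo_tool(deltas=[{"slide": [0,0,0],"spin": 0},{"slide": [0,0,0],"spin": 0},{"slide": [0,0,0],"spin": 0}])

```text
time_s: 7.0
tcp_pos: [0.5359, 0.3421, 0.0587]
ee_rot: [[-1.0, -0.007, 0.006], [-0.006, 1.0, 0.014], [-0.006, 0.014, -1.0]]
wrist_force: [0.7, 0.1, 0.1]
gripper_width: 0.501
```

>>> servo_tool(deltas=[{"slide": [0,0,-0.2],"spin": 0},{"slide": [0,0,-0.4],"spin": 0},{"slide": [0,0,-0.5],"spin": 0},{"slide": [0,0,-0.5],"spin": 0}])

```text
time_s: 7.4
tcp_pos: [0.5326, 0.3389, 0.0965]
ee_rot: [[-1.0, -0.005, -0.003], [-0.005, 1.0, 0.007], [0.003, 0.007, -1.0]]
wrist_force: [-0.6, 0.0, -3.7]
gripper_width: 0.501
```

Gripped (44 mm) and lifted 38 mm with weight on the wrist; continue up.

>>> servo_tool(deltas=[{"slide": [0,0,-0.6],"spin": 0},{"slide": [0,0,-0.6],"spin": 0},{"slide": [0,0,-0.6],"spin": 0},{"slide": [0,0,-0.4],"spin": 0},{"slide": [0,0,0],"spin": 0},{"slide": [0,0,0],"spin": 0}])

```text
time_s: 8.0
tcp_pos: [0.5332, 0.3389, 0.1606]
ee_rot: [[-1.0, -0.004, 0.001], [-0.004, 1.0, 0.013], [-0.002, 0.013, -1.0]]
wrist_force: [0.9, 0.4, -4.4]
gripper_width: 0.501
```

Run:
```python
from h import *
s=sense(); print(s["tcp_pos"],s["ee_rot"][:,2],s["wrist_force"],s["gripper_width"])
c=load("side"); crop(c,130,150,330,330,4,"pics/s_r3.png")
```

```text
[0.53321728 0.33885503 0.16062335] [ 0.0014714   0.01269927 -0.99991828] [ 0.89437614  0.43972516 -4.35596639] 0.5013996881743265
```

View pics/s_r3.png

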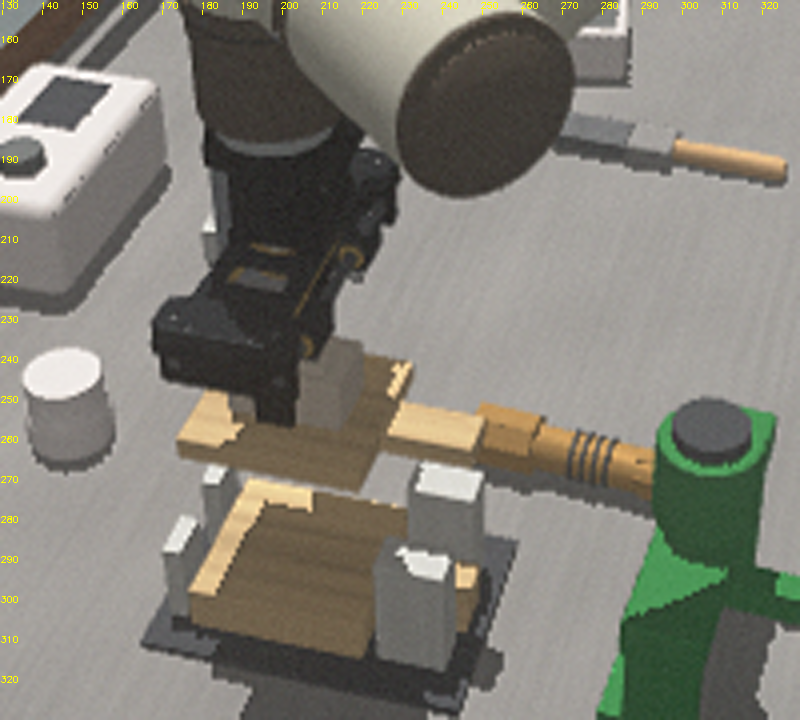

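>>> servo_tool(deltas=[{"slide": [0,-0.4,0],"spin": -0.36},{"slide": [0,-0.7,0],"spin": -0.36},{"slide": [0,-1,0],"spin": 0},{"slide": [0,-1,0],"spin": 0},{"slide": [0,-1,0],"spin": 0},{"slide": [0,-1,0],"spin": 0},{"slide": [0,-1,0],"spin": 0},{"slide": [0,-1,0],"spin": 0},{"slide": [0,-1,0],"spin": 0},{"slide": [0,-1,0],"spin": 0}])

```text
time_s: 9.05
tcp_pos: [0.5522, 0.1056, 0.1484]
ee_rot: [[-0.993, -0.114, -0.013], [-0.114, 0.993, 0.004], [0.013, 0.006, -1.0]]
wrist_force: [-0.7, 0.5, -3.3]
gripper_width: 0.501
```

>>> servo_tool(deltas=[{"slide": [0.15,-1,-0.1],"spin": 0},{"slide": [0.15,-1,0],"spin": 0},{"slide": [0.15,-1,0],"spin": 0},{"slide": [0.15,-1,0],"spin": 0},{"slide": [0.1,-0.8,0],"spin": 0},{"slide": [0.1,-0.5,0],"spin": 0},{"slide": [0,-0.2,0],"spin": 0},{"slide": [0,0,0],"spin": 0},{"slide": [0,0,0],"spin": 0}])

```text
time_s: 9.95
tcp_pos: [0.544, -0.0417, 0.1442]
ee_rot: [[-0.994, -0.11, -0.025], [-0.11, 0.994, 0.002], [0.025, 0.005, -1.0]]
wrist_force: [0.5, -0.5, -3.9]
gripper_width: 0.506
```

Run:
```python
from h import *
s=sense(); print(s["tcp_pos"],s["ee_rot"],s["wrist_force"],s["gripper_width"])
c=load("wrist"); cv2.imwrite("pics/w_b1.png",c["frame"][:,:,::-1])
```

```text
[ 0.5440305  -0.04174256  0.14422008] [[-0.9936469  -0.10974882 -0.02492073]
 [-0.10983899  0.99394679  0.00227455]
 [ 0.02452025  0.00499736 -0.99968684]] [ 0.46829265 -0.50401058 -3.93560985] 0.5062668818670164
```

View pics/w_b1.png

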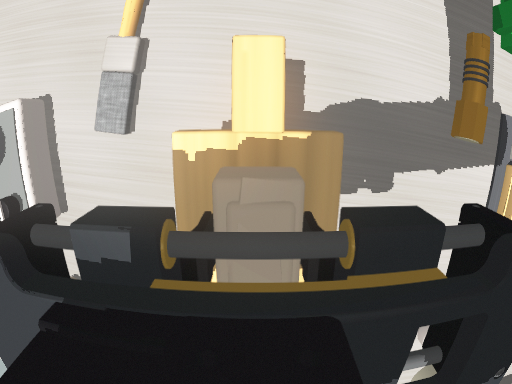

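>>> servo_tool(deltas=[{"slide": [-0.2,-0.4,0.5],"spin": 0},{"slide": [0,0,0.8],"spin": 0},{"slide": [0,0,0.8],"spin": 0},{"slide": [0,0,0.8],"spin": 0},{"slide": [0,0,0.5],"spin": 0},{"slide": [0,0,0.2],"spin": 0},{"slide": [0,0,0],"spin": 0},{"slide": [0,0,0],"spin": 0}])

```text
time_s: 10.8
tcp_pos: [0.5519, -0.0486, 0.0483]
ee_rot: [[-0.993, -0.117, -0.022], [-0.117, 0.993, 0.002], [0.022, 0.004, -1.0]]
wrist_force: [0.3, -0.2, -4.1]
gripper_width: 0.506
```

>>> servo_tool(deltas=[{"slide": [0,0,0.3],"spin": 0},{"slide": [0,0,0.3],"spin": 0},{"slide": [0,0,0.2],"spin": 0},{"slide": [0,0,0],"spin": 0}])

```text
time_s: 11.2
tcp_pos: [0.5531, -0.0482, 0.0285]
ee_rot: [[-0.993, -0.118, -0.017], [-0.118, 0.993, 0.003], [0.017, 0.005, -1.0]]
wrist_force: [0.3, 0.1, -4.4]
gripper_width: 0.506
```

>>> servo_tool(deltas=[{"slide": [0,0,0.15],"spin": 0},{"slide": [0,0,0.1],"spin": 0},{"slide": [0,0,0],"spin": 0}])

```text
time_s: 11.5
tcp_pos: [0.5535, -0.0482, 0.0221]
ee_rot: [[-0.993, -0.118, -0.016], [-0.118, 0.993, 0.003], [0.016, 0.004, -1.0]]
wrist_force: [-0.5, 0.1, -3.4]
gripper_width: 0.505
```

>>> servo_tool(deltas=[{"slide": [0,0,0.06],"spin": 0},{"slide": [0,0,0.06],"spin": 0},{"slide": [0,0,0],"spin": 0}])

```text
time_s: 11.8
tcp_pos: [0.554, -0.0485, 0.021]
ee_rot: [[-0.993, -0.119, -0.015], [-0.119, 0.993, 0.002], [0.014, 0.004, -1.0]]
wrist_force: [-0.4, 0.4, -4.4]
gripper_width: 0.502
```

Run:
```python
from h import *
s=sense(); print(s["tcp_pos"],s["wrist_force"],s["gripper_width"])
c=load("side"); crop(c,150,130,300,270,5,"pics/s_b2.png")
c=load("wrist"); s=sense(); print(s["wrist_force"])
```

```text
[ 0.55396211 -0.04847786  0.02101243] [-0.3637342   0.43012557 -4.38645029] 0.5017535317207014
[ 0.19389276  0.60217402 -0.34576002]
```

View pics/s_b2.png

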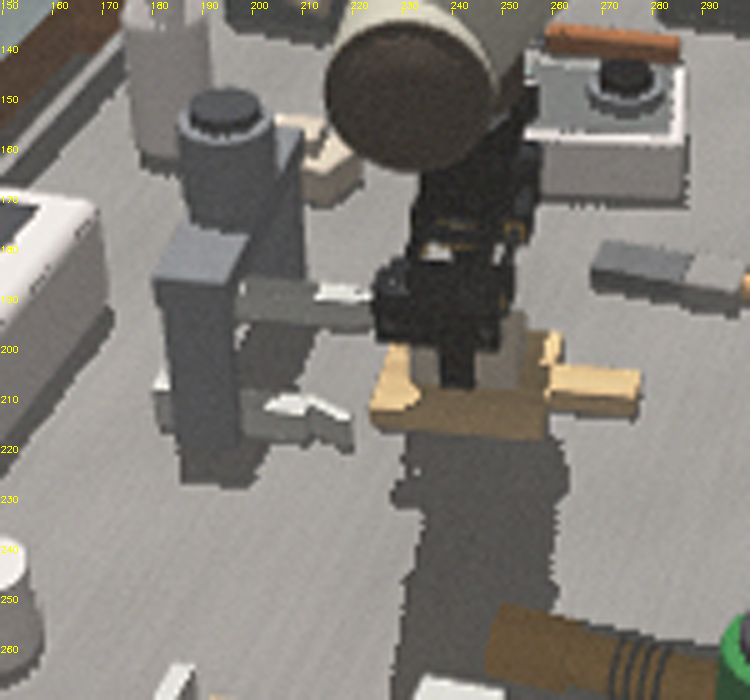

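>>> servo_tool(deltas=[{"slide": [0,0,0.08],"spin": 0},{"slide": [0,0,0],"spin": 0},{"slide": [0,0,0],"spin": 0}])

```text
time_s: 12.2
tcp_pos: [0.5543, -0.0482, 0.021]
ee_rot: [[-0.993, -0.12, -0.014], [-0.12, 0.993, 0.002], [0.014, 0.004, -1.0]]
wrist_force: [0.3, 0.1, -4.7]
gripper_width: 0.504
```

>>> servo_tool(deltas=[{"slide": [0,0,0.15],"spin": 0},{"slide": [0,0,0.1],"spin": 0},{"slide": [0,0,0],"spin": 0}])

```text
time_s: 12.5
tcp_pos: [0.5549, -0.0481, 0.0209]
ee_rot: [[-0.992, -0.122, -0.013], [-0.122, 0.993, 0.0], [0.013, 0.002, -1.0]]
wrist_force: [-0.3, -0.4, -3.9]
gripper_width: 0.502
```

Run:
```python
from h import *
for i in range(4):
    c=load("wrist"); s=sense(); print(s["tcp_pos"],s["wrist_force"])
```

```text
[ 0.55494789 -0.0481119   0.02074822] [-0.20891487  0.02219321 -3.94122466]
[ 0.55488358 -0.04814348  0.02040629] [-0.87139752  1.16970235  3.01786306]
[ 0.55489048 -0.04813642  0.02044509] [-1.0775578   0.88848369  1.9381478 ]
[ 0.55486848 -0.04815532  0.02041663] [-0.43443469  2.12038828  2.6213725 ]
```

>>> servo_tool(deltas=[{"slide": [0,0,0],"spin": 0},{"slide": [0,0,0],"spin": 0},{"slide": [0,0,0],"spin": 0},{"slide": [0,0,0],"spin": 0},{"slide": [0,0,0],"spin": 0},{"slide": [0,0,0],"spin": 0}], gripper=0)

```text
time_s: 13.3
tcp_pos: [0.5562, -0.0484, 0.0199]
ee_rot: [[-0.992, -0.123, -0.013], [-0.123, 0.992, -0.0], [0.013, 0.001, -1.0]]
wrist_force: [-0.2, -0.1, -0.1]
gripper_width: 0.944
```

>>> servo_tool(deltas=[{"slide": [0,0,0],"spin": 0},{"slide": [0,0,0],"spin": 0},{"slide": [0,0,0],"spin": 0},{"slide": [0,0,-0.5],"spin": 0},{"slide": [0,0,-0.8],"spin": 0},{"slide": [0,0,-0.8],"spin": 0},{"slide": [0,0,-0.5],"spin": 0},{"slide": [0,0,0],"spin": 0},{"slide": [0,0,0],"spin": 0}])

```text
time_s: 14.2
tcp_pos: [0.5575, -0.0484, 0.0908]
ee_rot: [[-0.992, -0.123, -0.011], [-0.123, 0.992, -0.001], [0.011, 0.001, -1.0]]
wrist_force: [-1.4, -0.7, -0.0]
gripper_width: 0.996
```

Run:
```python
from h import *
s=sense(); print(s["tcp_pos"],s["ee_rot"].round(3),s["wrist_force"])
c=load("wrist"); cv2.imwrite("pics/w_b3.png",c["frame"][:,:,::-1]); 
c=load("side"); crop(c,150,130,300,270,5,"pics/s_b3.png")
```

```text
[ 0.55749327 -0.0484184   0.0907596 ] [[-0.992 -0.123 -0.011]
 [-0.123  0.992 -0.001]
 [ 0.011  0.001 -1.   ]] [-1.36296861 -0.71898132 -0.01035316]
```

View pics/w_b3.png

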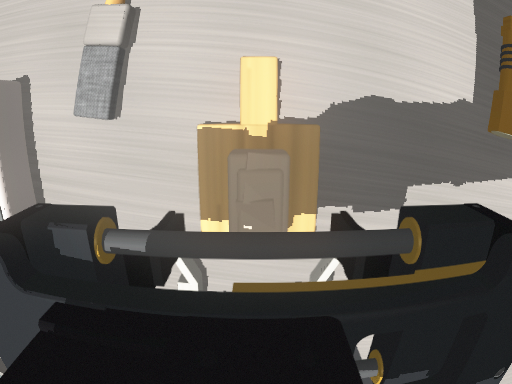

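View pics/s_b3.png

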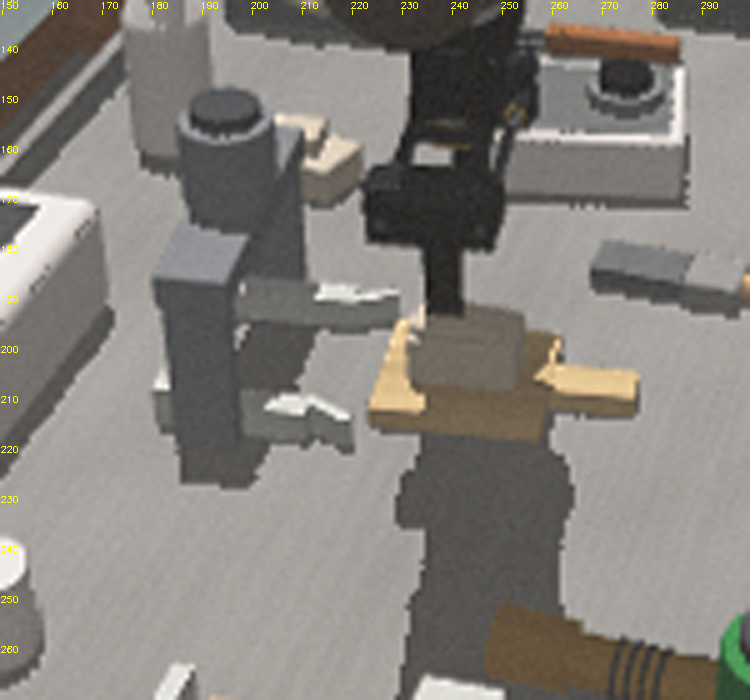

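```bash
cat >> h.py <<'E'
def fish(c,u,v,z):
    K=c["camera_matrix"]; x,y=u-K[0,2],v-K[1,2]; rr=np.hypot(x,y); t=rr/K[0,0]
    d=np.array([x/rr*np.sin(t),y/rr*np.sin(t),np.cos(t)]); d=np.array(c["rotation"])@d; e=np.array(c["eye"]); return (e+d*(z-e[2])/d[2])[:2]
E
python3 - <<'E'
from h import *
import pickle
c=load("wrist"); pickle.dump(c,open("w_b3.pkl","wb")); s=sense(); print(s["tcp_pos"])
crop(c,170,40,350,180,4,"pics/w_b3a.png"); crop(c,160,240,360,290,4,"pics/w_b3b.png")
E
```

```text
[ 0.55705316 -0.04853209  0.08974439]
```

View pics/w_b3a.png

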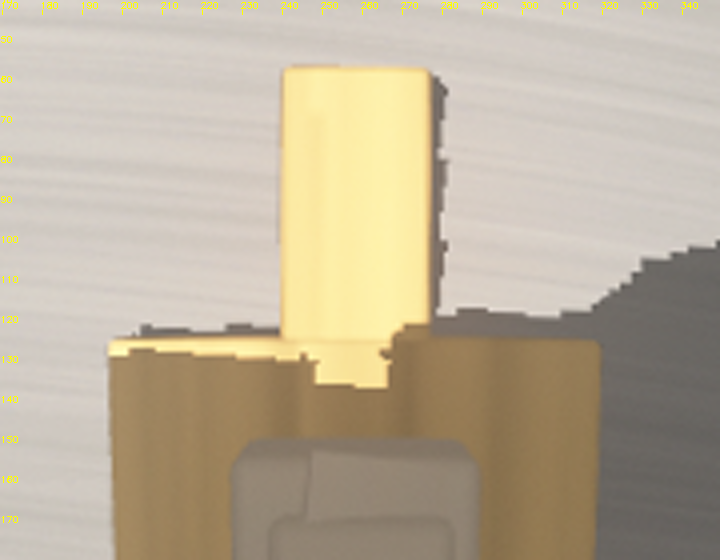

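View pics/w_b3b.png

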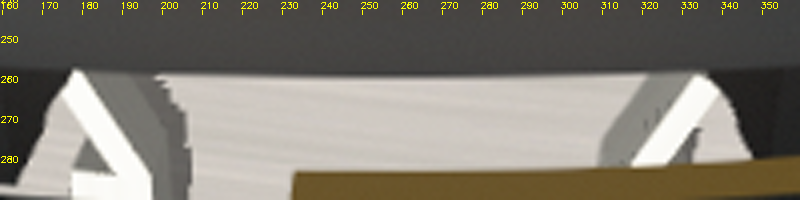

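Run:
```python
from h import *
import pickle
c=pickle.load(open("w_b3.pkl","rb"))
A=lambda x,y,z:fish(c,170+x/4-.5,40+y/4-.5,z)
B=lambda x,y,z:fish(c,160+x/4-.5,240+y/4-.5,z)
a=A(284,68,.016);b=A(430,68,.016);d=A(110,340,.016);e=A(599,340,.016)
print(a,b,d,e,"w",np.linalg.norm(a-b),np.linalg.norm(d-e))
m1=(a+b)/2;m2=(d+e)/2; ax=m2-m1; print("len",np.linalg.norm(ax),"yaw",np.degrees(np.arctan2(ax[1],ax[0])), "yaw edge",np.degrees(np.arctan2(-(e-d)[0],(e-d)[1])))
u=ax/np.linalg.norm(ax); print("origin",m2+u*.055,m1+u*.11,"tongue pt",m1+u*.024)
o=np.array([.664,-.039]);th=np.radians(6);X=np.array([np.cos(th),np.sin(th)]);Y=np.array([-X[1],X[0]])
for n,p in (("tip",B(80,70,.022)),("in",B(150,175,.022)),("tipL",B(692,75,.022)),("inL",B(632,165,.022)),("boardO",m1+u*.11)): print(n,p,(p-o)@X*1e3,(p-o)@Y*1e3)
```

```text
[ 0.44618921 -0.07524376] [ 0.4425825  -0.04655189] [ 0.50463379 -0.10350352] [ 0.49247313 -0.00578339] w 0.028917679365162496 0.09847387887854518
len 0.0545274810495516 yaw 6.586398206711723 yaw edge 7.09363015917124
origin [ 0.55319046 -0.04833488] [ 0.55365986 -0.04828068] tongue pt [ 0.46822746 -0.05814499]
tip [ 0.62051243 -0.1098539 ] -50.655591056135506 -65.92006156382993
in [ 0.64545521 -0.09285679] -24.07276548936021 -51.62329874741686
tipL [0.60497457 0.02521786] -51.98948748116227 70.03591000950131
inL [0.62920133 0.01628989] -28.828671282224143 58.6244609048628
boardO [ 0.55365986 -0.04828068] -110.70577960942713 2.303845242889991
```

>>> servo_tool(deltas=[{"slide": [0.7,0.05,0],"spin": 0},{"slide": [0.8,0,0],"spin": 0},{"slide": [0.8,0,0],"spin": 0},{"slide": [0.8,0,0],"spin": 0},{"slide": [0.4,0,0],"spin": 0},{"slide": [0,0,0],"spin": 0},{"slide": [0,0,0],"spin": 0}])

```text
time_s: 15.05
tcp_pos: [0.4653, -0.0588, 0.0863]
ee_rot: [[-0.992, -0.123, -0.022], [-0.123, 0.992, -0.003], [0.022, -0.0, -1.0]]
wrist_force: [0.1, 0.7, 0.1]
gripper_width: 0.997
```

>>> servo_tool(deltas=[{"slide": [-0.1,0,0.7],"spin": 0},{"slide": [-0.1,0,0.8],"spin": 0},{"slide": [0,0,0.7],"spin": 0},{"slide": [0,0,0.3],"spin": 0},{"slide": [0,0,0],"spin": 0},{"slide": [0,0,0],"spin": 0}])

```text
time_s: 15.65
tcp_pos: [0.4769, -0.0573, 0.0222]
ee_rot: [[-0.992, -0.125, -0.015], [-0.125, 0.992, -0.003], [0.015, -0.001, -1.0]]
wrist_force: [0.1, -0.8, -0.3]
gripper_width: 1.002
```

>>> servo_tool(deltas=[{"slide": [0.3,0,0.4],"spin": 0},{"slide": [0.1,0,0.2],"spin": 0},{"slide": [0,0,0],"spin": 0},{"slide": [0,0,0],"spin": 0}])

```text
time_s: 16.05
tcp_pos: [0.4701, -0.058, 0.0097]
ee_rot: [[-0.992, -0.126, -0.008], [-0.126, 0.992, -0.002], [0.008, -0.001, -1.0]]
wrist_force: [0.8, -0.5, 0.1]
gripper_width: 1.004
```

>>> servo_tool(deltas=[{"slide": [0.05,0,0.18],"spin": 0},{"slide": [0,0,0.04],"spin": 0},{"slide": [0,0,0],"spin": 0}])

```text
time_s: 16.35
tcp_pos: [0.4702, -0.058, 0.005]
ee_rot: [[-0.992, -0.127, -0.004], [-0.127, 0.992, -0.002], [0.005, -0.001, -1.0]]
wrist_force: [0.7, -0.1, -0.4]
gripper_width: 1.001
```

Run:
```python
from h import *
s=sense(); print(s["tcp_pos"],s["ee_rot"].round(3),s["wrist_force"])
c=load("wrist"); cv2.imwrite("pics/w_t1.png",c["frame"][:,:,::-1]);
```

```text
[ 0.47016302 -0.05797793  0.00495244] [[-0.992 -0.127 -0.004]
 [-0.127  0.992 -0.002]
 [ 0.005 -0.001 -1.   ]] [ 0.72694514 -0.13616007 -0.40014497]
```

View pics/w_t1.png

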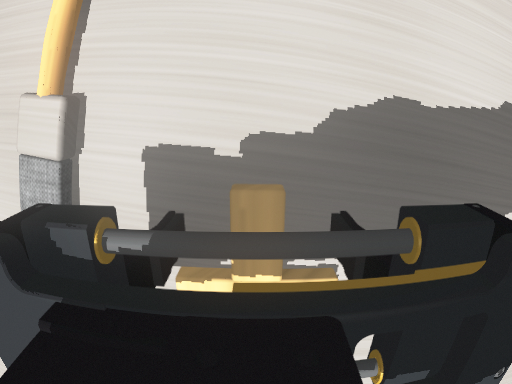

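>>> servo_tool(deltas=[{"slide": [0,0,0],"spin": 0},{"slide": [0,0,0],"spin": 0},{"slide": [0,0,0],"spin": 0},{"slide": [0,0,0],"spin": 0},{"slide": [0,0,0],"spin": 0},{"slide": [0,0,0],"spin": 0},{"slide": [0,0,0],"spin": 0},{"slide": [0,0,0],"spin": 0},{"slide": [0,0,0],"spin": 0},{"slide": [0,0,0],"spin": 0}], gripper=255)

```text
time_s: 17.4
tcp_pos: [0.4703, -0.058, 0.0052]
ee_rot: [[-0.992, -0.126, -0.004], [-0.126, 0.992, -0.002], [0.004, -0.001, -1.0]]
wrist_force: [-0.1, 0.4, 0.4]
gripper_width: 0.341
```

>>> servo_tool(deltas=[{"slide": [0,0,0],"spin": 0},{"slide": [0,0,0],"spin": 0}])

```text
time_s: 17.6
tcp_pos: [0.4704, -0.058, 0.0052]
ee_rot: [[-0.992, -0.126, -0.004], [-0.126, 0.992, -0.002], [0.004, -0.001, -1.0]]
wrist_force: [-0.3, -0.5, 0.5]
gripper_width: 0.34
```

>>> servo_tool(deltas=[{"slide": [0,0,0],"spin": 0.15},{"slide": [-0.4,0,0],"spin": 0},{"slide": [-0.5,0,0],"spin": 0},{"slide": [-0.5,0,0],"spin": 0},{"slide": [-0.4,0,0],"spin": 0},{"slide": [0,0,0],"spin": 0}])

```text
time_s: 18.2
tcp_pos: [0.5043, -0.0558, 0.0053]
ee_rot: [[-0.995, -0.1, -0.03], [-0.1, 0.995, -0.006], [0.031, -0.003, -1.0]]
wrist_force: [1.7, 0.5, -0.6]
gripper_width: 0.341
```

>>> servo_tool(deltas=[{"slide": [-0.4,0,-0.01],"spin": 0},{"slide": [-0.5,0,-0.01],"spin": 0},{"slide": [-0.5,0,-0.01],"spin": 0},{"slide": [-0.3,0,0],"spin": 0},{"slide": [0,0,0],"spin": 0}])

```text
time_s: 18.7
tcp_pos: [0.5351, -0.0536, 0.0051]
ee_rot: [[-0.993, -0.098, -0.059], [-0.097, 0.995, -0.01], [0.059, -0.005, -0.998]]
wrist_force: [1.6, 1.6, -0.7]
gripper_width: 0.34
```

Run:
```python
from h import *
s=sense(); print(s["tcp_pos"],s["ee_rot"].round(3),s["wrist_force"])
c=load("side"); crop(c,150,130,300,270,5,"pics/s_h1.png")
c=load("wrist"); crop(c,130,160,390,300,3,"pics/w_h1.png");
```

```text
[ 0.53511045 -0.05357678  0.00508655] [[-0.993 -0.098 -0.059]
 [-0.097  0.995 -0.01 ]
 [ 0.059 -0.005 -0.998]] [ 1.57332129  1.61277348 -0.66541264]
```

View pics/s_h1.png

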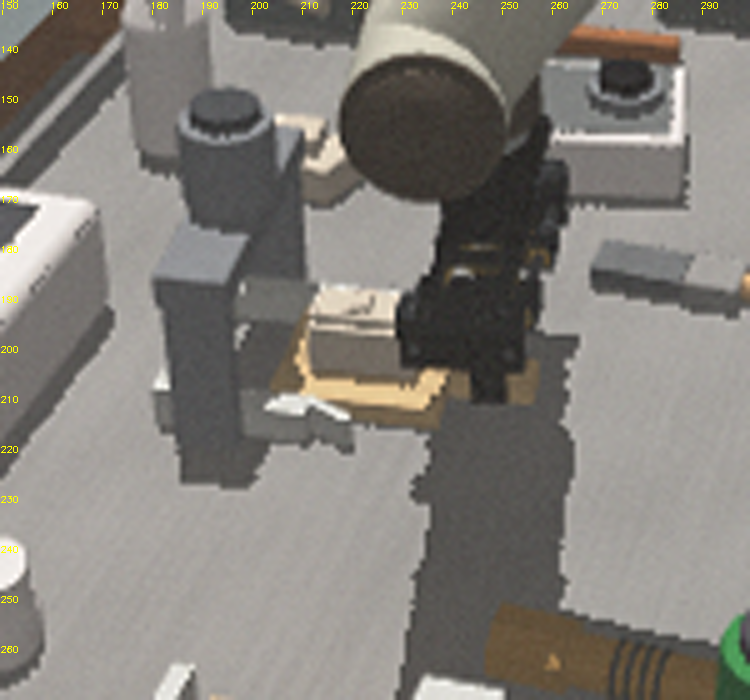

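View pics/w_h1.png

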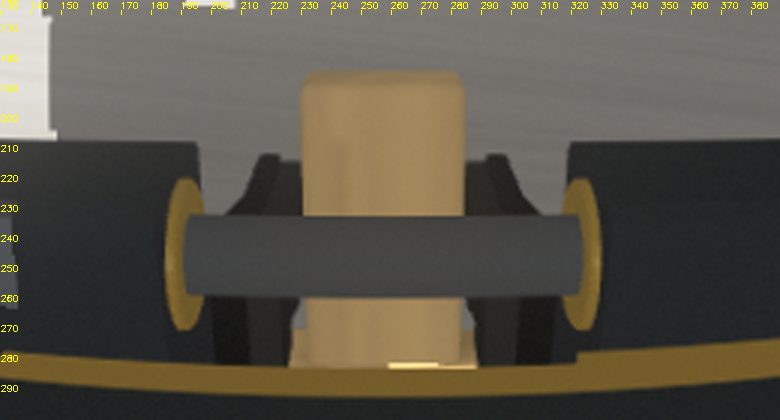

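>>> servo_tool(deltas=[{"slide": [-0.8,0.04,-0.03],"spin": 0},{"slide": [-0.4,0,-0.02],"spin": 0},{"slide": [0,0,0],"spin": 0}])

```text
time_s: 19.1
tcp_pos: [0.5594, -0.0508, 0.0049]
ee_rot: [[-0.993, -0.096, -0.071], [-0.096, 0.995, -0.012], [0.072, -0.005, -0.997]]
wrist_force: [-1.4, -0.9, 2.7]
gripper_width: 0.338
```

>>> servo_tool(deltas=[{"slide": [-0.7,0,-0.05],"spin": 0},{"slide": [0,0,0],"spin": 0}])

```text
time_s: 19.3
tcp_pos: [0.5736, -0.0493, 0.0049]
ee_rot: [[-0.992, -0.095, -0.077], [-0.095, 0.995, -0.012], [0.078, -0.005, -0.997]]
wrist_force: [2.2, 0.7, -0.5]
gripper_width: 0.34
```

>>> servo_tool(deltas=[{"slide": [-0.4,0,-0.03],"spin": 0},{"slide": [0,0,0],"spin": 0}])

```text
time_s: 19.5
tcp_pos: [0.5801, -0.0485, 0.0048]
ee_rot: [[-0.992, -0.094, -0.083], [-0.093, 0.996, -0.012], [0.084, -0.004, -0.996]]
wrist_force: [2.1, 1.1, -0.4]
gripper_width: 0.338
```

>>> servo_tool(deltas=[{"slide": [-0.3,0,-0.02],"spin": 0},{"slide": [0,0,0],"spin": 0}])

```text
time_s: 19.7
tcp_pos: [0.5826, -0.0483, 0.0047]
ee_rot: [[-0.991, -0.093, -0.093], [-0.092, 0.996, -0.013], [0.094, -0.004, -0.996]]
wrist_force: [3.3, 1.4, 0.1]
gripper_width: 0.341
```

>>> servo_tool(deltas=[{"slide": [-0.3,0,-0.02],"spin": 0}])

```text
time_s: 19.8
tcp_pos: [0.5831, -0.0483, 0.0046]
ee_rot: [[-0.99, -0.092, -0.108], [-0.091, 0.996, -0.014], [0.109, -0.004, -0.994]]
wrist_force: [-17.6, 2.4, 18.4]
gripper_width: 0.341
```

Run:
```python
from h import *
s=sense(); print(s["tcp_pos"],s["ee_rot"].round(3),s["wrist_force"])
c=load("side"); s=sense(); print(s["tcp_pos"],s["wrist_force"]);crop(c,150,130,300,270,5,"pics/s_h2.png")
c=load("top"); crop(c,200,100,290,190,6,"pics/t_h2.png");
```

```text
[ 0.58307821 -0.04832362  0.00456297] [[-0.99  -0.092 -0.108]
 [-0.091  0.996 -0.014]
 [ 0.109 -0.004 -0.994]] [-17.6474969    2.43311899  18.42051619]
[ 0.58309068 -0.04836257  0.00451378] [-13.41639132   1.19846687  15.48309215]
```

View pics/s_h2.png

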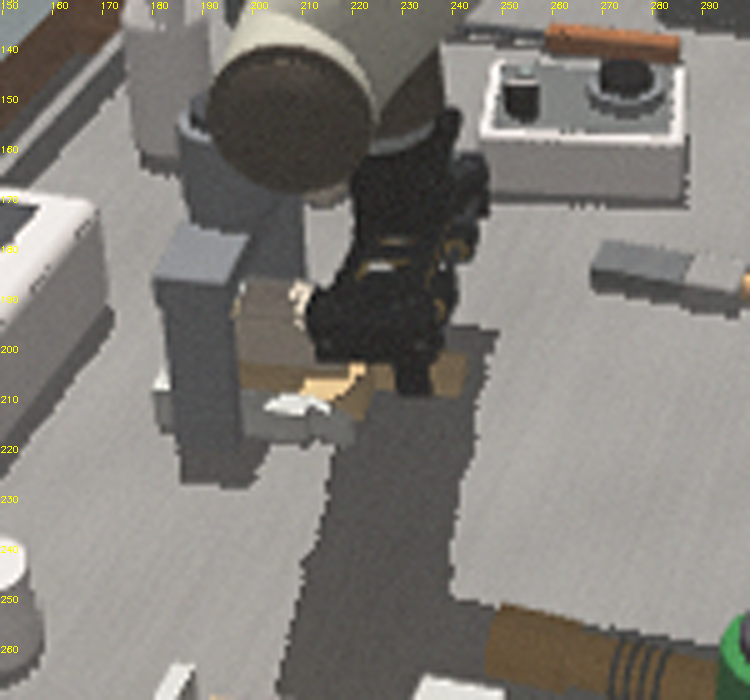

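View pics/t_h2.png

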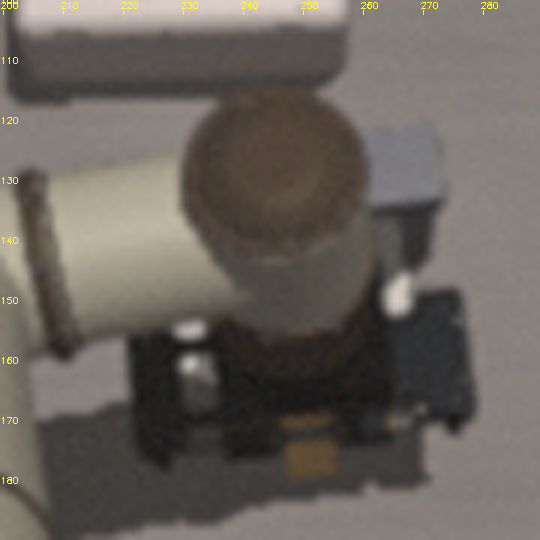

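>>> servo_tool(deltas=[{"slide": [0,0,0],"spin": 0},{"slide": [0,0,0],"spin": 0}])

```text
time_s: 20.1
tcp_pos: [0.5822, -0.0483, 0.0046]
ee_rot: [[-0.99, -0.092, -0.109], [-0.091, 0.996, -0.014], [0.109, -0.004, -0.994]]
wrist_force: [-0.3, 0.1, 1.5]
gripper_width: 0.341
```

>>> servo_tool(deltas=[{"slide": [0,0,0],"spin": 0},{"slide": [0,0,0],"spin": 0},{"slide": [0,0,0],"spin": 0},{"slide": [0,0,0],"spin": 0},{"slide": [0,0,0],"spin": 0},{"slide": [0,0,0],"spin": 0},{"slide": [0,0,0],"spin": 0},{"slide": [0,0,0],"spin": 0},{"slide": [0,0,0],"spin": 0},{"slide": [0,0,0],"spin": 0}], gripper=0)

```text
time_s: 21.1
tcp_pos: [0.5821, -0.0486, 0.0029]
ee_rot: [[-0.99, -0.09, -0.11], [-0.089, 0.996, -0.014], [0.111, -0.004, -0.994]]
wrist_force: [-0.5, -0.1, 0.3]
gripper_width: 0.994
```

>>> servo_tool(deltas=[{"slide": [0.05,0,-0.4],"spin": 0},{"slide": [0.1,0,-0.8],"spin": 0},{"slide": [0.4,0,-0.9],"spin": 0},{"slide": [0.6,0,-0.9],"spin": 0},{"slide": [0.8,0,-0.9],"spin": 0},{"slide": [0.8,0,-0.9],"spin": 0},{"slide": [0.8,0,-0.9],"spin": 0},{"slide": [0.8,0,-0.5],"spin": 0},{"slide": [0,0,0],"spin": 0}])

```text
time_s: 22.0
tcp_pos: [0.489, -0.0567, 0.1809]
ee_rot: [[-0.99, -0.091, -0.105], [-0.09, 0.996, -0.014], [0.106, -0.005, -0.994]]
wrist_force: [1.5, 0.1, -0.4]
gripper_width: 0.997
```

Run:
```python
from h import *
import pickle
s=sense(); print(s["tcp_pos"],s["ee_rot"].round(3),s["wrist_force"])
c=load("side"); crop(c,150,130,270,240,6,"pics/s_h3.png"); pickle.dump(c,open("s_h3.pkl","wb"))
c=load("wrist"); cv2.imwrite("pics/w_h3.png",c["frame"][:,:,::-1]); pickle.dump(c,open("w_h3.pkl","wb"))
c=load("top"); crop(c,200,100,300,200,6,"pics/t_h3.png"); pickle.dump(c,open("t_h3.pkl","wb"))
```

```text
[ 0.48903297 -0.0567279   0.18092644] [[-0.99  -0.091 -0.105]
 [-0.09   0.996 -0.014]
 [ 0.106 -0.005 -0.994]] [ 1.54336683  0.10914002 -0.40535475]
```

View pics/s_h3.png

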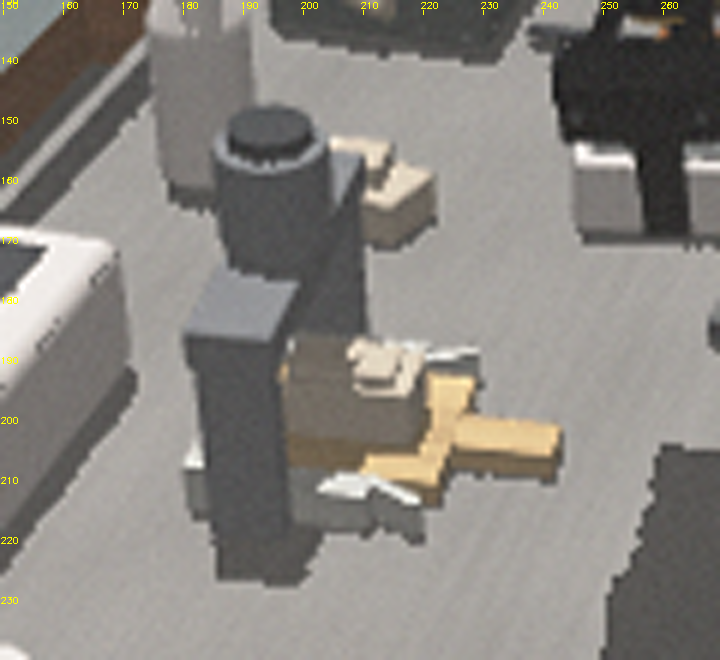

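View pics/w_h3.png

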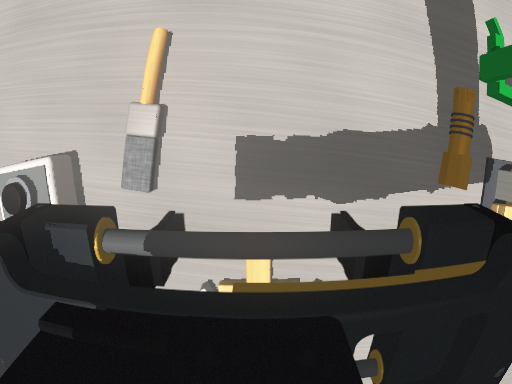

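View pics/t_h3.png

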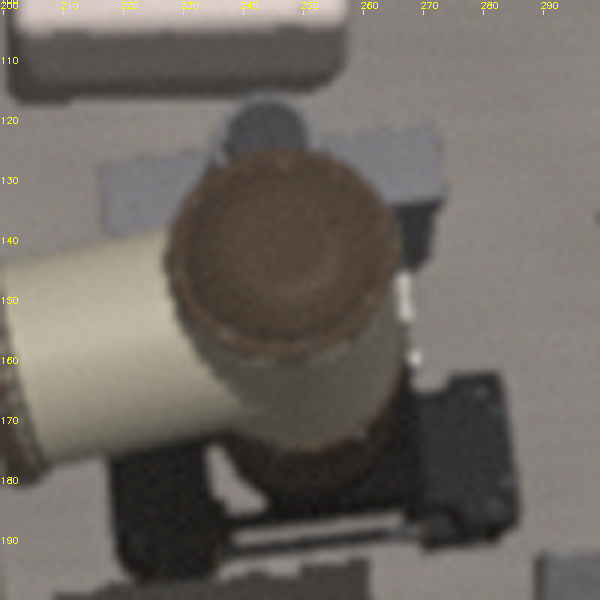

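Run:
```python
from h import *
import pickle
s=pickle.load(open("s_h3.pkl","rb"))
o=np.array([.664,-.039]);th=np.radians(6);X=np.array([np.cos(th),np.sin(th)]);Y=np.array([-X[1],X[0]])
for n,x,y,z in (("tongue end far",563,424,.016),("tongue end near",557,459,.016),("paddle back near",443,487,.016),("paddle back far",477,375,.016),("flare tip L",420,500,.022),("flare tip R",479,349,.022),("bridge FL",280,340,.129),("bridge FR",363,155,.129)):
    p=onz(s,150+x/6-.5,130+y/6-.5,z)[:2]; print(n,p.round(4),((p-o)@X*1e3).round(1),((p-o)@Y*1e3).round(1))
```

```text
tongue end far [ 0.5555 -0.0657] -110.7 -15.2
tongue end near [ 0.5495 -0.034 ] -113.4 16.9
paddle back near [0.5996 0.0058] -59.4 51.3
paddle back far [ 0.6147 -0.0979] -55.2 -53.4
flare tip L [0.6046 0.0273] -52.2 72.1
flare tip R [ 0.6187 -0.1144] -52.9 -70.2
bridge FL [0.6622 0.0569] 8.2 95.5
bridge FR [ 0.6861 -0.1264] 12.8 -89.2
```

>>> servo_tool(deltas=[{"slide": [-0.5,0,-0.9],"spin": 0},{"slide": [-0.8,0,-0.9],"spin": 0},{"slide": [-0.8,0,-0.9],"spin": 0},{"slide": [-0.8,0,-0.9],"spin": 0},{"slide": [-0.5,0,-0.4],"spin": 0},{"slide": [0,0,0],"spin": 0},{"slide": [0,0,0],"spin": 0}])

```text
time_s: 22.85
tcp_pos: [0.5891, -0.0469, 0.2591]
ee_rot: [[-0.988, -0.09, -0.129], [-0.088, 0.996, -0.017], [0.13, -0.005, -0.991]]
wrist_force: [-0.3, -0.1, -0.7]
gripper_width: 1.0
```

Run:
```python
from h import *
import pickle
s=sense(); print(s["tcp_pos"],s["ee_rot"].round(3),s["wrist_force"])
c=load("wrist"); crop(c,170,130,350,280,4,"pics/w_h4.png"); pickle.dump(c,open("w_h4.pkl","wb"))
```

```text
[ 0.58906073 -0.0469489   0.25907217] [[-0.988 -0.09  -0.129]
 [-0.088  0.996 -0.017]
 [ 0.13  -0.005 -0.991]] [-0.32616441 -0.14439289 -0.6609792 ]
```

View pics/w_h4.png

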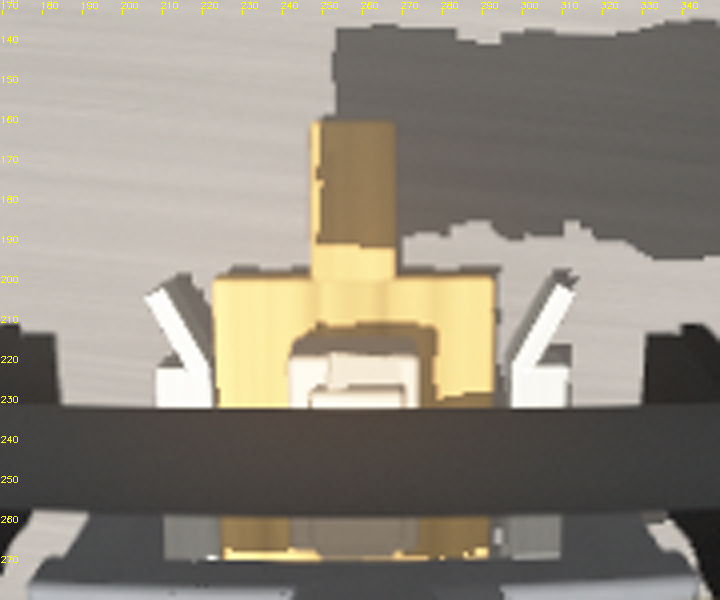

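Run:
```python
from h import *
import pickle
c=pickle.load(open("w_h4.pkl","rb"))
A=lambda x,y,z:fish(c,170+x/4-.5,130+y/4-.5,z)
o=np.array([.664,-.039]);th=np.radians(6);X=np.array([np.cos(th),np.sin(th)]);Y=np.array([-X[1],X[0]])
for n,x,y,z in (("pbR",214,278,.016),("pbL",495,278,.016),("teR",313,121,.016),("teL",397,121,.016),("flR",165,286,.022),("flL",555,284,.022),("flRout",146,296,.022),("flLout",575,293,.022),("gfRout",156,367,.022),("gfLout",570,365,.022),("ginR",212,395,.022),("ginL",512,395,.022)):
    p=A(x,y,z); print(n,p.round(4),((p-o)@X*1e3).round(1),((p-o)@Y*1e3).round(1))
```

```text
pbR [ 0.6141 -0.0942] -55.4 -49.7
pbL [0.6051 0.0047] -54.0 49.6
teR [ 0.556  -0.0641] -110.1 -13.6
teL [ 0.5533 -0.035 ] -109.6 15.5
flR [ 0.6176 -0.1106] -53.7 -66.4
flL [0.6045 0.0253] -52.4 70.1
flRout [ 0.6218 -0.1171] -50.2 -73.3
flLout [0.6071 0.0328] -49.1 77.3
gfRout [ 0.647 -0.112] -24.6 -70.8
gfLout [0.633  0.0341] -23.2 76.0
ginR [ 0.6551 -0.0913] -14.3 -51.1
ginL [0.6455 0.0146] -12.8 55.3
```

>>> servo_tool(deltas=[{"slide": [0.5,-0.5,0],"spin": 0},{"slide": [0.4,-1,0],"spin": 0},{"slide": [0.4,-1,0],"spin": 0},{"slide": [0.4,-1,0],"spin": 0},{"slide": [0.4,-1,0],"spin": 0},{"slide": [0.4,-1,0],"spin": 0},{"slide": [0.4,-1,0],"spin": 0},{"slide": [0.3,-1,0],"spin": 0},{"slide": [0.3,-1,0],"spin": 0},{"slide": [0.3,-1,0],"spin": 0}], gripper=255)

```text
time_s: 23.9
tcp_pos: [0.4981, -0.3008, 0.2684]
ee_rot: [[-0.985, -0.094, -0.146], [-0.092, 0.996, -0.015], [0.147, -0.002, -0.989]]
wrist_force: [0.5, 0.3, 0.5]
gripper_width: 0.174
```

Run:
```python
from h import *
import pickle
s=sense(); print(s["tcp_pos"],s["ee_rot"].round(3),s["gripper_width"])
t=pickle.load(open("top.pkl","rb"));c=pickle.load(open("side.pkl","rb")); crop(c,230,120,310,180,9,"pics/s_btn.png")
for z in(.06,.065,.07,.075,.08): 
    p=onz(t,343,182.25,z); print(z,p,proj(c,p))
```

```text
[ 0.49812484 -0.30077261  0.26837684] [[-0.985 -0.094 -0.146]
 [-0.092  0.996 -0.015]
 [ 0.147 -0.002 -0.989]] 0.1739212057222287
0.06 [ 0.52418011 -0.36492603  0.06      ] (np.float64(274.3168067290294), np.float64(146.88307440979804))
0.065 [ 0.52322131 -0.36372291  0.065     ] (np.float64(274.53478653289403), np.float64(145.8719047457183))
0.07 [ 0.52226252 -0.36251978  0.07      ] (np.float64(274.7537980884674), np.float64(144.85594896838333))
0.075 [ 0.52130373 -0.36131665  0.075     ] (np.float64(274.9738487384264), np.float64(143.83517301641638))
0.08 [ 0.52034494 -0.36011353  0.08      ] (np.float64(275.194945895288), np.float64(142.80954250446544))
```

View pics/s_btn.png

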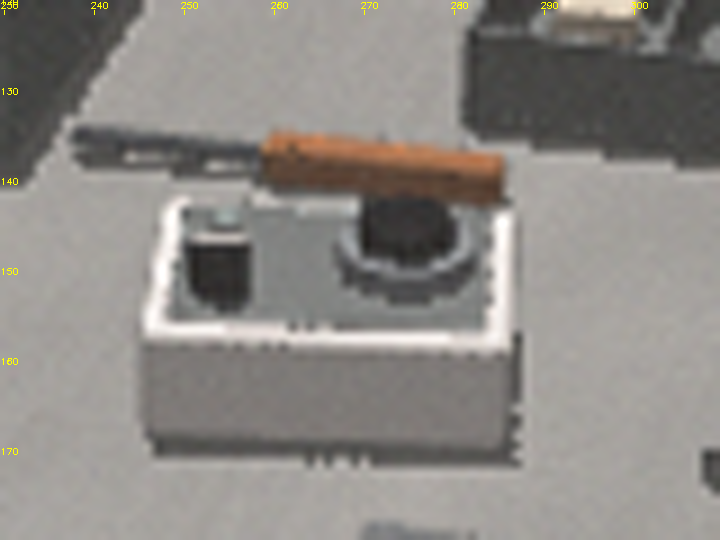

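>>> servo_tool(deltas=[{"slide": [-0.35,-1,0],"spin": 0},{"slide": [-0.35,-1,0],"spin": 0},{"slide": [0,-0.4,0],"spin": 0},{"slide": [-0.15,0,0.9],"spin": 0},{"slide": [-0.15,0,0.9],"spin": 0},{"slide": [-0.15,0,0.9],"spin": 0},{"slide": [-0.15,0,0.9],"spin": 0},{"slide": [-0.1,0,0.6],"spin": 0},{"slide": [0,0,0],"spin": 0},{"slide": [0,0,0],"spin": 0}])

```text
time_s: 24.9
tcp_pos: [0.5067, -0.3627, 0.1562]
ee_rot: [[-0.984, -0.085, -0.155], [-0.085, 0.996, -0.01], [0.155, 0.003, -0.988]]
wrist_force: [0.6, -0.9, 0.5]
gripper_width: 0.004
```

>>> servo_tool(deltas=[{"slide": [-0.5,0,0.8],"spin": 0},{"slide": [-0.3,0,0.8],"spin": 0},{"slide": [-0.2,0,0.6],"spin": 0},{"slide": [0,0,0.2],"spin": 0},{"slide": [0,0,0],"spin": 0},{"slide": [0,0,0],"spin": 0}])

```text
time_s: 25.5
tcp_pos: [0.5241, -0.3625, 0.0987]
ee_rot: [[-0.986, -0.087, -0.145], [-0.085, 0.996, -0.015], [0.146, -0.003, -0.989]]
wrist_force: [-0.1, -0.2, -0.7]
gripper_width: 0.006
```

Run:
```python
from h import *
s=sense(); print(s["tcp_pos"],s["ee_rot"].round(3),s["wrist_force"])
c=load("side"); crop(c,220,80,320,180,6,"pics/s_btn2.png")
```

```text
[ 0.52408963 -0.3624939   0.09868438] [[-0.986 -0.087 -0.145]
 [-0.085  0.996 -0.015]
 [ 0.146 -0.003 -0.989]] [-0.06538122 -0.20183745 -0.67620026]
```

View pics/s_btn2.png

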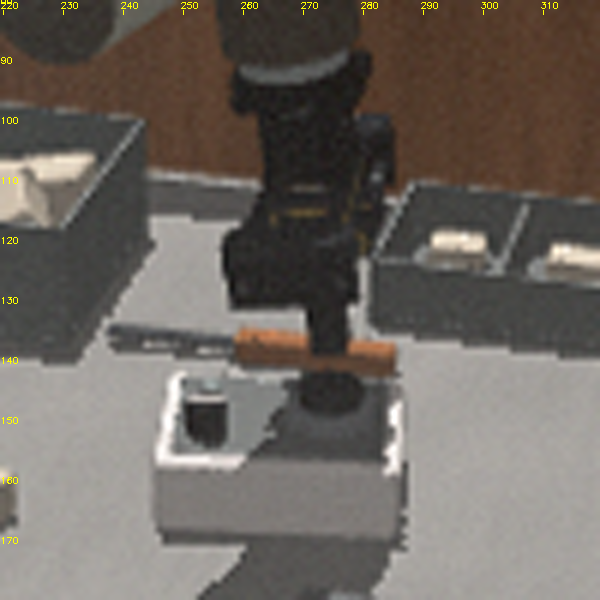

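>>> servo_tool(deltas=[{"slide": [0.03,0,0.4],"spin": 0},{"slide": [-0.05,0,0.4],"spin": 0},{"slide": [0,0,0],"spin": 0}])

```text
time_s: 25.85
tcp_pos: [0.5221, -0.3632, 0.0793]
ee_rot: [[-0.986, -0.086, -0.142], [-0.085, 0.996, -0.016], [0.143, -0.004, -0.99]]
wrist_force: [-0.5, 0.5, -0.6]
gripper_width: 0.004
```

>>> servo_tool(deltas=[{"slide": [-0.06,0,0.4],"spin": 0},{"slide": [-0.04,0,0.3],"spin": 0}])

```text
time_s: 26.05
tcp_pos: [0.5235, -0.3644, 0.0683]
ee_rot: [[-0.986, -0.09, -0.14], [-0.087, 0.996, -0.021], [0.142, -0.009, -0.99]]
wrist_force: [-9.4, 15.2, 45.7]
gripper_width: 0.004
```

>>> servo_tool(deltas=[{"slide": [0,0,0.03],"spin": 0},{"slide": [0,0,0],"spin": 0}])

```text
time_s: 26.25
tcp_pos: [0.5235, -0.3642, 0.0715]
ee_rot: [[-0.986, -0.091, -0.14], [-0.089, 0.996, -0.023], [0.142, -0.01, -0.99]]
wrist_force: [-2.5, 0.3, 3.3]
gripper_width: 0.008
```

>>> servo_tool(deltas=[{"slide": [-0.02,0,0.2],"spin": 0},{"slide": [-0.02,0,0.15],"spin": 0},{"slide": [-0.02,0,0.12],"spin": 0}])

```text
time_s: 26.55
tcp_pos: [0.5239, -0.3645, 0.0692]
ee_rot: [[-0.985, -0.095, -0.141], [-0.092, 0.995, -0.028], [0.143, -0.015, -0.99]]
wrist_force: [-4.3, 5.0, 15.0]
gripper_width: 0.005
```

Run:
```python
from h import *
s=sense(); print(s["tcp_pos"],s["wrist_force"])
c=load("side"); s=sense(); print(s["tcp_pos"],s["wrist_force"]); crop(c,240,120,310,180,9,"pics/s_btn3.png")
```

```text
[ 0.52386313 -0.36449379  0.06916791] [-4.30681956  5.02749125 15.0228581 ]
[ 0.52388507 -0.36453704  0.0690728 ] [-3.8718729   5.36203577 17.44711877]
```

View pics/s_btn3.png

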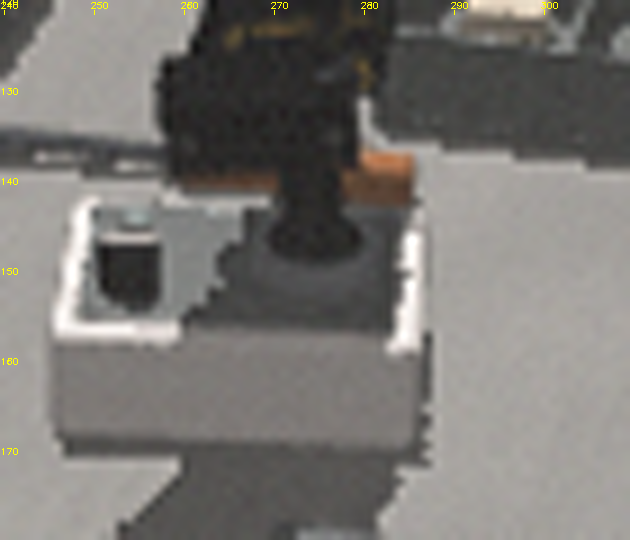

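>>> servo_tool(deltas=[{"slide": [0.05,0,-0.4],"spin": 0},{"slide": [0.1,0,-0.8],"spin": 0},{"slide": [0.15,0,-0.9],"spin": 0},{"slide": [0.15,0,-0.9],"spin": 0},{"slide": [0.1,0,-0.6],"spin": 0},{"slide": [0,0,0],"spin": 0},{"slide": [0,0,0],"spin": 0},{"slide": [0,0,0],"spin": 0}])

```text
time_s: 27.4
tcp_pos: [0.5227, -0.3626, 0.1581]
ee_rot: [[-0.985, -0.095, -0.143], [-0.092, 0.995, -0.025], [0.145, -0.012, -0.989]]
wrist_force: [0.7, -0.0, 0.1]
gripper_width: 0.009
```

Run:
```python
from h import *
import pickle
s=sense(); print(s["tcp_pos"],s["wrist_force"],np.abs(s["joint_velocities"]).max())
c=load("side"); crop(c,140,120,320,260,4,"pics/s_f.png"); crop(c,230,120,310,180,9,"pics/s_f2.png")
o=np.array([.664,-.039]);th=np.radians(6);X=np.array([np.cos(th),np.sin(th)])
c=load("top"); crop(c,90,100,290,230,4,"pics/t_f.png")
```

```text
[ 0.52267664 -0.36264324  0.15806241] [ 0.7357937  -0.04932325  0.14363952] 1.0899515754815392
```

View pics/s_f.png

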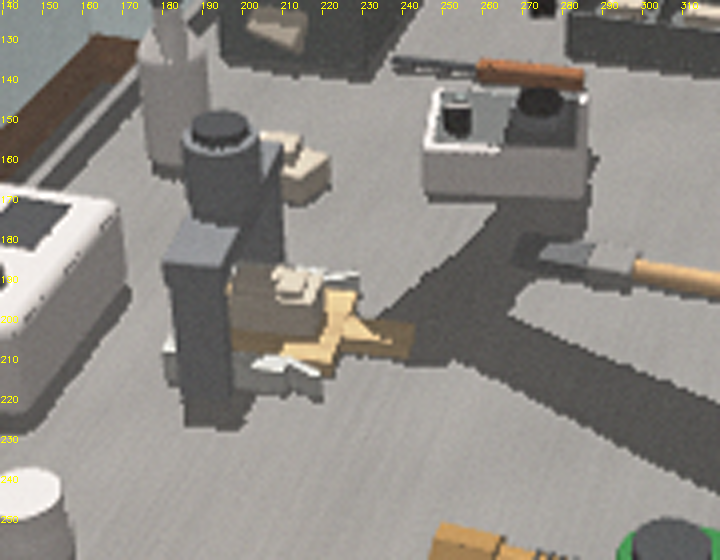

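View pics/s_f2.png

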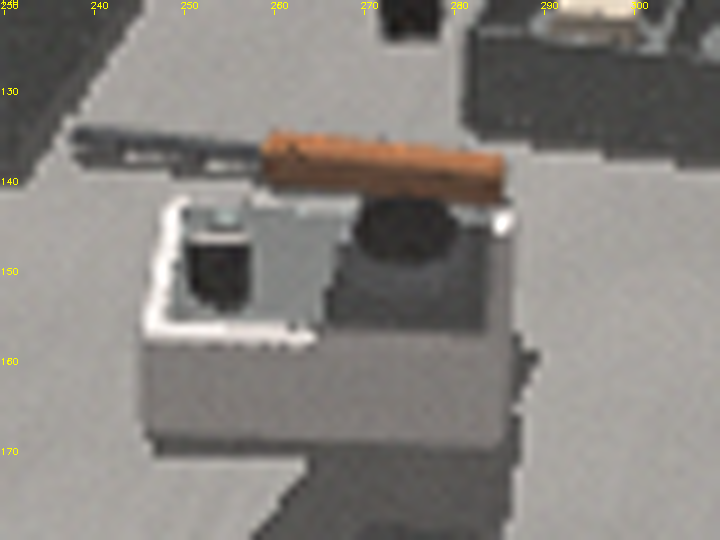

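View pics/t_f.png

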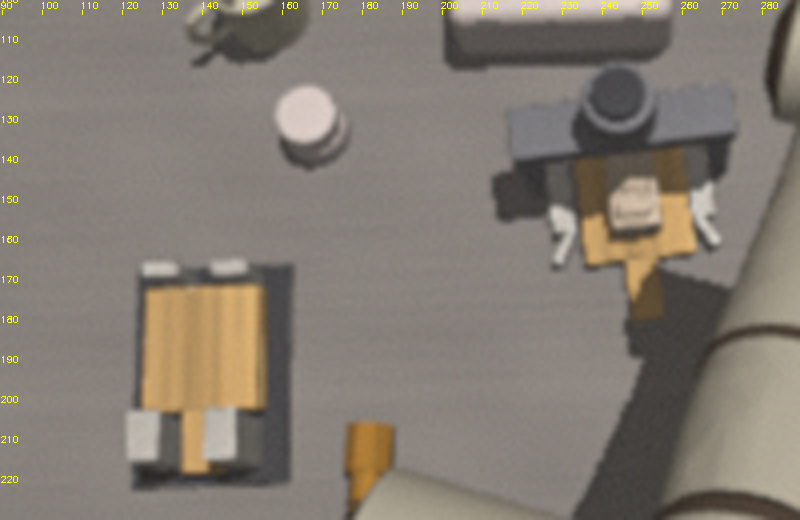

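```bash
python3 -c "
from station import r; print(r.finish_job())"
```

```text
the job is handed in; nothing more can be done
None
```

I finished the whole job and handed it in at about 27.5 s of the 72 s allowed. The hand-in gives no verdict.

- **Lift and set-down:** I gripped the stone across its 44 mm and lifted the board clear of the cheeks. I set it down about 111 mm short of home, released it, and the picture showed it lying flat.
- **Slide home:** I took the tongue (the fingers read 29.6 mm apart) and slid the board in until it hit something solid at about 18 N. After I let go, the wrist camera put the board within about 1 mm of home, centred, and in line to about 1°.
- **Start button:** I pressed until it bottomed, held it there at 15–17 N, then retracted. The side picture shows the cap back up.
- **Last checks:** the spare boards showed no visible shift. The bystanders in the last pictures looked where they started, but I did not measure them. The arm was clear of everything, with no force on the wrist.

Points that disagreed or fell short:
- **Board position:** the coarser side camera put the board about 2 mm short and up to 2.3° askew. That is within its pixel error, and I trusted the wrist view.
- **Tool tilt:** the tool drifted to 6–8° of tilt during the slide, and I left it uncorrected.
- **Press force:** the first press briefly peaked at about 46 N on the closed fingertips. That is above the 40 N limit that applies to the arm and gripper body. I took the limit not to cover the fingers, but I could not check that.

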